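# Release inspected lots into first-in-first-out lanes and quarantine the held one

## Robot

A 7-joint arm with a two-finger parallel gripper is mounted at the origin on the work surface. World frame = base frame: x ahead of the robot, y to its left, z up, the work surface at z = 0. Lengths are in m, angles in rad, forces in N, time in s.
With the tool pointing down it reaches from about 0.4 to 0.85 m from the base axis. Payload 4.5 kg.
Tool frame: the origin (TCP) lies between the finger pads; the fingertips stand 19 mm ahead of it and the grasp point (between the pads) is the TCP (r.nose_length is the distance from the TCP to the fingertips, in m); z points along the fingers, x is the direction in which the jaws open and shut, and the axes are right-handed (so a half turn about z gives the same grasp; the last joint's range is limited). The gripper opens to 88 mm and grips with 3 to 60 N. Pads are 18 mm wide; open, the fingers measure 123 mm over their backs; the gripper's body (75 mm by 187 mm) begins 45 mm behind the grasp point.
Start: joints at [-1.236, 0.689, -0.195, 1.565, 0.157, 0.902, -0.215], TCP at [0.185, 0.597, 0.258] pointing down, gripper open.
Joint ranges: [-3.01, 3.01], [-0.46, 2.08], [-1.47, 1.51], [0.13, 2.56], [-1, 4.14], [0.04, 2.09], [-2.66, 2.66]. Speed limits (rad/s): [2.57, 2.57, 3.14, 3.14, 3.14, 3.14, 3.14].

## Interface

Orientations are given as a unit quaternion [x, y, z, w].
In Python, from plant import get_state, vision, r gives the robot as it stands.
- The arm moves only by the tool play_rows, never from a script. Its argument "deltas" is a list that holds one entry, the list of rows, each a list of 7 numbers: the gripper command: -1 is fully open, 1 is shut, values between are in proportion, then the shift along the tool's x, y, z normalised to -1 to 1, where 1 is 300 mm, then the turn, a rotation vector about the tool's x, y, z normalised to -1 to 1, where 1 is pi rad. A call has 1 to 5 rows; each row is the pose to reach, as a shift and turn from the pose measured when the call began, along the tool's axes at that moment, turning the shorter way round; what a row does not reach only later rows make up. A row lasts 1/8 s, in which the tool goes at most 62.5 mm and 10.7 degrees, less where a joint would pass 70% of its speed; a pose out of reach is approached as far as the arm can. A call with a number of a shift or a turn outside -1 to 1 is refused whole. A call with a gripper value outside its range is refused whole. The fingers move at their own pace and stop on an object; "force" is the grip in N (left out, the last holds). Time passes only in rows, so rows that repeat a pose let the fingers close. It gives the time, the measured TCP pose, the force and the opening at its end, in the units of the state.
- get_state(): the state, without advancing time (a new reading comes with each control period).
- vision.snapshot(name): name is "scene" or "top"; returns the picture (480x640x3 uint8, red, green, blue); there is no depth.
- vision.camera_model(name): a dict with "vfov" (degrees; the focal length in pixels is half the picture's height over the tangent of half this angle, whatever the lens; pixels are square), "cx", "cy" (the principal point, pixels), "k1" (the pictures are not rectified: a ray, as slopes to the right and down, at radius r is drawn at 1 + k1 r^2 times it, then the intrinsics apply), "world_to_cam" (4x4, takes a point from world to camera coordinates). Camera axes: x right, y up, looking along -z (the intrinsics and any distortion apply to the point x, -y, -z); pixel columns grow to the right and rows downward; lengths in m; the calibration is good to about 2 mm. A picture is of the moment at which its call begins. camera_model takes no time and is no camera call.
- r.finish_job(): hands the job in, once; it reports no verdict.
The state is a dict: "clock": time; "q": joint angles; "qd": joint speeds; "joint_torque": joint torques, N m; "tool_pos": TCP position; "eef_rot": TCP orientation; "contact_force": force on the tool from outside, world axes, zero at the start; "moment": the same for the moment, N m; "opening": opening from 0.0 (shut) to 1.0 (fully open).
Only numpy, scipy, OpenCV 4.12 (cv2) and the standard library are available. Lean on these libraries where they do the work, as an engineer would, in place of code of your own. Each camera call takes 0.05 s, during which the arm holds its last target.

## Task

Put away the three inspected lot boxes standing on the mat: the steel brackets go in the green-railed lane and the brass bushes in the yellow-railed lane, but the box with the red hold card on its lid goes flat in the red basket. First in, first out: in each lane bring the old box forward up against the front stop before you set the new one behind it, wholly inside the lane. Keep the boxes upright, set them down without dropping them, and leave the white parts tray and the calipers where they lie.

Things in the scene. Friction and masses are not known exactly. Their poses are not given: they have to be found in the camera images.
- old_steel_mid (a point): Old lot of steel brackets: a clear lidded box 64 x 46 x 50 mm (x, y, z) with a white rim round its flat lid, mass about 0.2 kg, silvery brackets inside, standing in the green-railed lane near its loading end. This point is the centre of the box, 25 mm above its underside; x along the 64 mm length, y along the 46 mm width, z up.
- old_brass_mid (a point): Old lot of brass bushes: a clear lidded box 64 x 46 x 50 mm (x, y, z) with a white rim round its flat lid, mass about 0.2 kg, golden bushes inside, standing in the yellow-railed lane near its loading end. This point is the centre of the box, 25 mm above its underside; x along the 64 mm length, y along the 46 mm width, z up.
- new_steel_mid (a point): New lot of steel brackets: a clear lidded box 64 x 46 x 50 mm (x, y, z) with a white rim round its flat lid, mass about 0.2 kg, silvery brackets inside and no card on the lid, standing on the mat (2 mm thick). This point is the centre of the box, 25 mm above its underside; x along the 64 mm length, y along the 46 mm width, z up.
- new_brass_mid (a point): New lot of brass bushes: a clear lidded box 64 x 46 x 50 mm (x, y, z) with a white rim round its flat lid, mass about 0.2 kg, golden bushes inside, standing on the mat. This point is the centre of the box, 25 mm above its underside; x along the 64 mm length, y along the 46 mm width, z up.
- hold_lot_mid (a point): Held lot: a clear lidded box 64 x 46 x 50 mm (x, y, z) with a white rim round its flat lid, mass about 0.2 kg, silvery brackets inside and a red card over half of the lid, standing on the mat. This point is the centre of the box, 25 mm above its underside; x along the 64 mm length, y along the 46 mm width, z up.
- lane_steel: Fixed lane with green rails for steel brackets. Origin: centre of the underside; -x points to the front stop, +x to the open loading end, z up. Floor 4 mm thick; stop's inner face at x = -80 mm, 20 mm high; lane ends at x = +80 mm. Inner width 56 mm; rails 6 mm thick, tops at z = 12 mm: grip boxes across their width above the rails. A box against the stop is centred at x = -48, z = +29 mm.
- lane_brass: Fixed lane with yellow rails for brass bushes. Origin: centre of the underside; -x points to the front stop, +x to the open loading end, z up. Floor 4 mm thick; stop's inner face at x = -80 mm, 20 mm high; lane ends at x = +80 mm. Inner width 56 mm; rails 6 mm thick, tops at z = 12 mm: grip boxes across their width above the rails. A box against the stop is centred at x = -48, z = +29 mm.
- hold_basket: Fixed red perforated plastic basket for held lots, outside 138 x 128 x 45 mm (x, y, z), inside 130 x 120 mm, floor 4 mm thick. Origin: centre of its underside, z up. A box flat on its floor has its centre at z = +29 mm.
- parts_tray: Loose shallow white tray 135 x 92 x 16 mm with small brackets in it, not to be moved. Origin: centre of its underside.
- calipers: Loose calipers lying flat with a black slider, about 225 mm long (x) and 67 mm across the jaws, 13 mm high, not to be moved. Origin: underside, middle of the beam.

How it is judged:
By the outcome, as a careful person would: the job done as asked, in the order asked, and still so for the second after the job is handed in, with the robot touching nothing.
It also fails if it takes over 134 s, if anything falls off the work surface, if the arm or the gripper's body presses on something with over 40 N, if the wrist force passes 120 N, or if a joint passes its speed limit or range.

## Working session

There is one attempt and no reset: what is moved stays moved. The work goes in short steps, Python scripts to look and compute and a tool call to move; the robot and the scene stay as the last step left them, time stands still between calls to the robot, and variables do not carry over. Pictures are saved under pics/ and viewed, and the job is handed in when it is done.

Besides the shell and the picture viewer there is one more tool, called after "Call:" as name([rows], argument=value, ...), one row to a line, values as JSON. play_rows: Moves the arm, as the interface text tells. Scaled input: -1 to 1 covers 300 mm each way for a shift and pi rad each way for a turn. Its arguments: {"type":"object","properties":{"deltas":{"type":"array"},"force":{"type":"number"}},"required":["deltas"]}

```bash
mkdir -p pics; ls
python3 - <<'E'
from plant import get_state, vision, r
import cv2
for n in ("scene","top"):
    im=vision.snapshot(n); cv2.imwrite(f"pics/{n}0.png",im[:,:,::-1])
    print(n,vision.camera_model(n))
print(get_state(), r.nose_length)
E
```

```text
pics
scene {'vfov': 51.15581214827729, 'cx': 319.1350479185911, 'cy': 247.06920087433056, 'k1': -0.1366596885999495, 'world_to_cam': array([[-4.56107728e-01,  8.89924548e-01, -1.95799751e-04,
         2.36050639e-01],
       [-6.62636743e-01, -3.39470382e-01,  6.67587003e-01,
         2.97984939e-01],
       [ 5.94035594e-01,  3.04621336e-01,  7.44531769e-01,
        -1.52889624e+00],
       [ 0.00000000e+00,  0.00000000e+00,  0.00000000e+00,
         1.00000000e+00]])}
top {'vfov': 47.4320937234591, 'cx': 316.3471520993238, 'cy': 231.01801373813691, 'k1': -0.05303307647216881, 'world_to_cam': array([[-0.02815469, -0.99955081, -0.01027106,  0.0012978 ],
       [ 0.98136546, -0.02959338,  0.18985804, -0.51194896],
       [-0.19007671, -0.00473427,  0.98175783, -1.14892515],
       [ 0.        ,  0.        ,  0.        ,  1.        ]])}
{'clock': 0.1, 'q': array([-1.23626137,  0.6898846 , -0.19451573,  1.56621429,  0.15729894,
        0.90248767, -0.21508488]), 'qd': array([-0.0007418 , -0.00303024,  0.00077702, -0.00260519,  0.00029354,
       -0.00126627,  0.00013752]), 'joint_torque': array([-2.07632424e-03, -5.28498638e+01, -1.27155449e+00, -1.53835577e+01,
       -5.26264496e-02,  1.98917078e-03,  3.40978829e-05]), 'tool_pos': array([0.1850252 , 0.5964402 , 0.25700663]), 'eef_rot': array([ 8.05028246e-01,  5.93235940e-01, -6.08886172e-04,  5.21933601e-04]), 'contact_force': array([0.6223024 , 0.00651582, 0.3892088 ]), 'moment': array([ 0.03361201, -0.01212581,  0.0412335 ]), 'opening': 0.9977059698385269} 0.019
```

View pics/scene0.png

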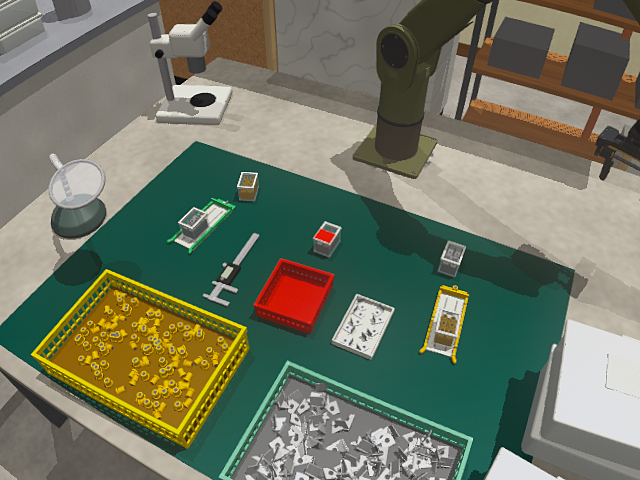

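View pics/top0.png

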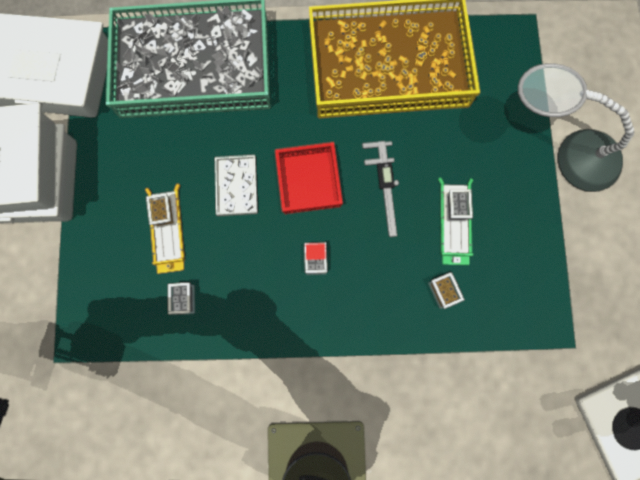

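The top view shows new_steel near (180,298), new_brass near (447,290), the hold box with red card near (316,257), the yellow lane near (165,228) and the green lane near (457,222). Both stops are at the bottom, on the robot's side. I'll zoom in and measure.

```bash
cat > h.py <<'E'
import numpy as np, cv2
from plant import get_state, vision, r
from scipy.spatial.transform import Rotation as R
def K(n):
    m=vision.camera_model(n); f=240/np.tan(np.radians(m['vfov']/2))
    return m,np.array([[f,0,m['cx']],[0,f,m['cy']],[0,0,1]]),np.array([m['k1'],0,0,0.])
def ray(n,uv):
    m,k,d=K(n); p=cv2.undistortPoints(np.array(uv,float).reshape(-1,1,2),k,d).reshape(-1,2)
    W=m['world_to_cam']; c=-W[:3,:3].T@W[:3,3]
    v=np.c_[p[:,0],-p[:,1],-np.ones(len(p))]@W[:3,:3]
    return c,v
def toplane(n,uv,z):
    c,v=ray(n,uv); return c+v*((z-c[2])/v[:,2])[:,None]
def proj(n,P):
    m,k,d=K(n); W=m['world_to_cam']; P=np.array(P,float).reshape(-1,3)
    Q=P@W[:3,:3].T+W[:3,3]; Q=Q*[1,-1,-1]
    return cv2.projectPoints(Q,np.zeros(3),np.zeros(3),k,d)[0].reshape(-1,2)
E
python3 - <<'E'
import cv2,numpy as np
t=cv2.imread('pics/top0.png'); s=cv2.imread('pics/scene0.png')
def crop(im,x,y,w,h,k): return cv2.resize(im[y:y+h,x:x+w],None,fx=k,fy=k,interpolation=cv2.INTER_NEAREST)
a=crop(t,130,175,80,145,4); b=crop(t,415,175,80,145,4)
cv2.imwrite('pics/z1.png',np.hstack([a,b]))
a=crop(s,160,165,110,90,4);b=crop(s,415,235,60,135,4)
cv2.imwrite('pics/z2.png',a);cv2.imwrite('pics/z3.png',b)
cv2.imwrite('pics/z4.png',crop(t,270,135,80,145,4))
E
```

```text
(no output)
```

View pics/z1.png

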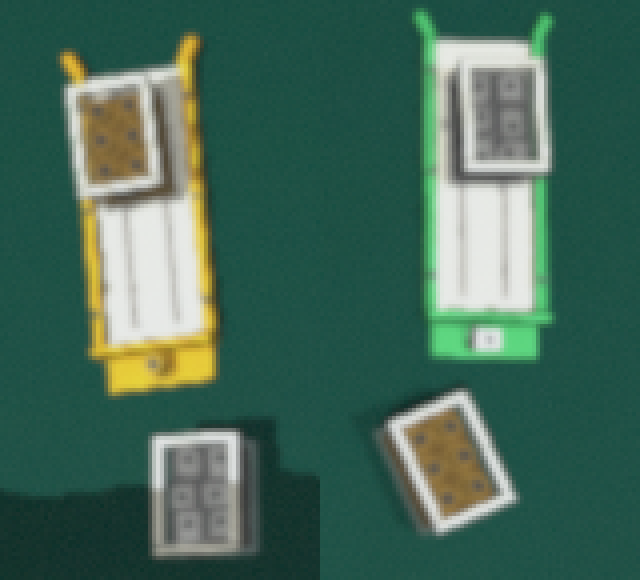

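View pics/z2.png

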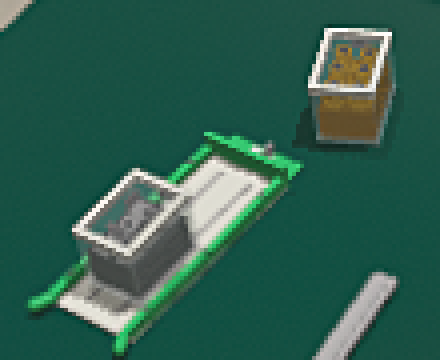

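View pics/z4.png

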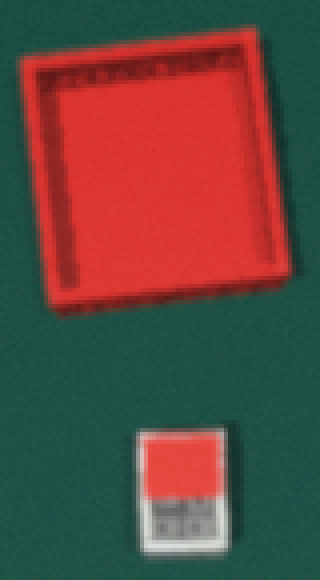

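Run:
```python
from h import *
t=cv2.imread('pics/top0.png'); hsv=cv2.cvtColor(t,cv2.COLOR_BGR2HSV); H,S,V=[hsv[...,i].astype(int) for i in range(3)]
yel=(H>18)&(H<32)&(S>150)&(V>120); grn=(H>50)&(H<75)&(S>100)&(V>110); white=(S<60)&(V>140); red=((H<8)|(H>172))&(S>120)&(V>90)
def railpts(mask,x0,x1,y0,y1):
    out=[]
    for y in range(y0,y1):
        xs=np.arange(x0,x1)[mask[y,x0:x1]]
        if len(xs)>0: out.append([xs.mean(),y])
    return np.array(out)
def fit(P):
    vx,vy,x,y=cv2.fitLine(P.astype(np.float32),cv2.DIST_HUBER,0,0.01,0.01).ravel(); return np.array([x,y]),np.array([vx,vy]),len(P)
for nm,m,spl,xr,ra,rb in [('yel',yel,166,(140,195),(227,256),(200,256)),('grn',grn,456,(418,478),(190,248),(220,248))]:
    for side,(x0,x1),(y0,y1) in (('L',(xr[0],spl),ra),('R',(spl,xr[1]),rb)):
        P=toplane('top',railpts(m,x0,x1,y0,y1),0.014)[:,:2]; c,d,n=fit(P); d=d*np.sign(d[0])
        print(nm,side,n,c.round(4),'yaw of +x deg',np.degrees(np.arctan2(d[1],d[0])).round(2), 'y at x=mid', )
# white floor & new boxes, basket
def rect(mask,x0,y0,x1,y1,z,nm):
    sub=np.zeros_like(mask,np.uint8); sub[y0:y1,x0:x1]=mask[y0:y1,x0:x1]
    cs=cv2.findContours(sub,cv2.RETR_EXTERNAL,cv2.CHAIN_APPROX_NONE)[0]; c=np.vstack([q for q in cs if len(q)>6])
    P=toplane('top',c.reshape(-1,2),z)[:,:2].astype(np.float32)
    (cx,cy),(w,h),a=cv2.minAreaRect(P*1000); print(nm,round(cx,1),round(cy,1),round(w,1),round(h,1),round(a,2))
rect(red,268,135,350,218,0.047,'basket rim')
rect(white|red,300,238,332,278,0.052,'hold')
rect(white,425,268,470,312,0.052,'newbrass')
rect((S<75)&(V>95),165,280,189,316,0.052,'newsteel')
rect(white,213,150,260,220,0.018,'tray')
# zoom-read corners
def zr(pts,ox,oy,z,nm):
    p=np.array(pts,float)/4+[ox,oy]-0.5; P=toplane('top',p,z)[:,:2]*1000
    e=np.linalg.norm(P-np.roll(P,-1,0),axis=1); d=P[0]-P[3]; d2=P[1]-P[2]; dd=d+d2
    print(nm,'c',P.mean(0).round(1),'edges',e.round(1),'yaw',np.degrees(np.arctan2(dd[1],dd[0])).round(2)); return P
zr([(64,88),(151,72),(165,186),(79,200)],130,175,.056,'old brass')
zr([(462-320,58),(546-320,58),(551-320,174),(464-320,174)],415,175,.056,'old steel')
zr([(150,434),(240,429),(241,552),(152,557)],130,175,.052,'new steel')
zr([(386-320,423),(467-320,390),(517-320,499),(435-320,533)],415,175,.052,'new brass')
zr([(137,430),(227,430),(230,551),(141,554)],270,135,.052,'hold')
print(zr([(20,59),(257,27),(293,272),(50,305)],270,135,.047,'basket'))
for nm,p in [('yel stop inner L',(103,348)),('yel stop inner R',(208,335)),('yel end L',(85,80)),('yel end R',(184,64)),]:
    print(nm,toplane('top',np.array([p])/4+[130,175]-.5,.006)[0]*1000)
for nm,p in [('grn stop L',(436-320,313)),('grn stop R',(537-320,313)),('grn end L',(434-320,40)),('grn end R',(530-320,40)),]:
    print(nm,toplane('top',np.array([p])/4+[415,175]-.5,.006)[0]*1000)
```

```text
yel L 27 [0.5063 0.3581] yaw of +x deg 6.54 y at x=mid
yel R 54 [0.5382 0.2972] yaw of +x deg 6.97 y at x=mid
grn L 58 [ 0.5336 -0.2978] yaw of +x deg -3.89 y at x=mid
grn R 28 [ 0.5017 -0.3602] yaw of +x deg -4.67 y at x=mid
basket rim 636.0 1.1 151.8 137.3 5.66
hold 452.2 -9.3 64.2 46.6 1.45
newbrass 374.2 -291.4 65.3 48.2 20.82
newsteel 374.4 289.2 67.6 45.8 0.8
tray 632.9 169.7 138.2 94.2 1.57
old brass c [571.6 335. ] edges [49.3 65.9 48.1 64.8] yaw 8.76
old steel c [ 562.7 -333.9] edges [46.8 65.8 47.9 65.8] yaw -2.89
new steel c [374.1 287.1] edges [49.1 66.  48.  66.1] yaw 1.66
new brass c [ 374.5 -290.9] edges [47.9 63.5 48.2 63.6] yaw 20.72
hold c [453.4 -10. ] edges [49.  66.2 48.  67.9] yaw 0.03
basket c [639.3   1. ] edges [135.7 144.5 135.9 144.4] yaw 5.92
[[703.79641982  75.92245941]
 [718.5741821  -58.97233655]
 [574.81540618 -73.97697339]
 [560.15904082  61.13713663]]
yel stop inner L [460.76996985 353.55738605   6.        ]
yel stop inner R [466.51851985 293.63119659   6.        ]
yel end L [618.04647225 368.59396406   6.        ]
yel end R [625.731598  310.7455215   6.       ]
grn stop L [ 461.51764408 -298.86844578    6.        ]
grn stop R [ 459.75256515 -356.10190825    6.        ]
grn end L [ 620.82471085 -309.34197851    6.        ]
grn end R [ 619.22611571 -365.09941566    6.        ]
```

Run:
```python
from h import *
s=cv2.imread('pics/scene0.png')
k=3
def lid(x,y,z,yaw): 
    a=np.radians(yaw);c,sn=np.cos(a),np.sin(a)
    return [(x+c*u-sn*v,y+sn*u+c*v,z) for u,v in((.032,.023),(-.032,.023),(-.032,-.023),(.032,-.023))]
B={'ob':(.5716,.335,.056,8.8),'os':(.5627,-.3339,.056,-2.9),'ns':(.3742,.2880,.052,1.3),'nb':(.3743,-.2911,.052,20.8),'h':(.4528,-.0097,.052,.8)}
tiles=[]
for n,b in B.items():
    p=proj('scene',lid(*b)); c=p.mean(0).astype(int)
    t=cv2.resize(s[c[1]-30:c[1]+30,c[0]-30:c[0]+30],None,fx=4,fy=4,interpolation=cv2.INTER_NEAREST)
    for q in p:
        cv2.circle(t,tuple(((q-c+30+.5)*4).astype(int).tolist()),3,(255,0,255),1)
    tiles.append(t)
# lane floor corners
for o,yaw in (((.543,.3302),6.9),((.5404,-.3306),-4.1)):
    a=np.radians(yaw);d=np.array([np.cos(a),np.sin(a)]);nn=np.array([-d[1],d[0]])
    P=[np.r_[np.array(o)+d*u+nn*v,zz] for u,v,zz in((.08,.028,.006),(.08,-.028,.006),(-.08,-.028,.006),(-.08,.028,.006))]
    p=proj('scene',P);c=p.mean(0).astype(int);t=cv2.resize(s[c[1]-45:c[1]+45,c[0]-45:c[0]+45],(240,240),interpolation=cv2.INTER_NEAREST)
    for q in p: cv2.circle(t,tuple(((q-c+45+.5)*240/90).astype(int).tolist()),3,(255,0,255),1)
    tiles.append(t)
tiles.append(tiles[0]*0)
cv2.imwrite('pics/chk.png',np.vstack([np.hstack(tiles[:3]),np.hstack(tiles[3:6])])) ; cv2.imwrite('pics/chk2.png',tiles[6])
```

```text
(no output)
```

View pics/chk.png

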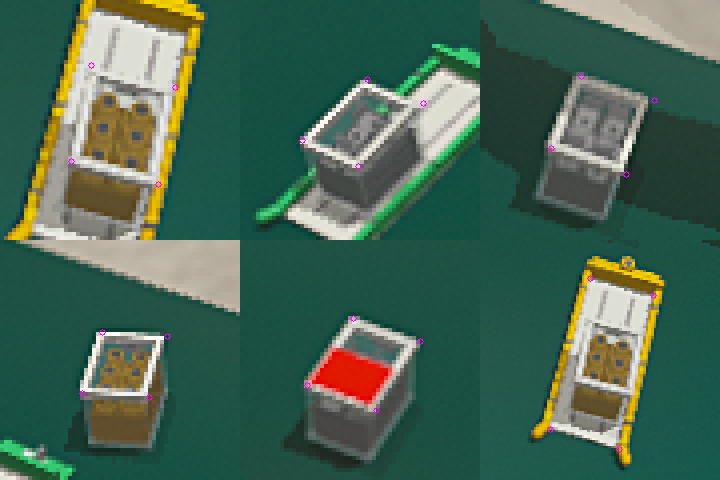

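View pics/chk2.png

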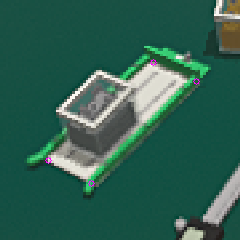

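Reprojected into the scene view, the lid corners and lane floors match to about 1 px. Moving to the old brass box first.

```bash
cat >> h.py <<'E'
def go(x,y,z,az,pr=True):
    """normalised delta to TCP (x,y,z), tool down, jaw x axis at azimuth az deg"""
    s=get_state(); Rc=R.from_quat(s['eef_rot']); a=np.radians(az)
    X=np.array([np.cos(a),np.sin(a),0]);Z=np.array([0,0,-1.]);Rt=R.from_matrix(np.c_[X,np.cross(Z,X),Z])
    d=Rc.inv().apply(np.array([x,y,z])-s['tool_pos'])/.3; t=(Rc.inv()*Rt).as_rotvec()/np.pi
    print('shift',d.round(4),'turn',t.round(4),'|mm|',round(np.linalg.norm(d)*300),'deg',round(np.linalg.norm(t)*180,1))
def st():
    s=get_state(); X=R.from_quat(s['eef_rot']).as_matrix()
    print('t',round(s['clock'],2),'pos',s['tool_pos'].round(4),'az',np.degrees(np.arctan2(X[1,0],X[0,0])).round(2),'zt',X[:,2].round(3),'F',s['contact_force'].round(1),'open',round(s['opening'],3),'q',s['q'].round(2))
E
python3 -c "
from h import *
st();go(.38,.455,.2,90);go(.5716,.335,.15,96.9)"
```

```text
t 0.1 pos [0.185  0.5964 0.257 ] az 72.77 zt [-0.    -0.002 -1.   ] F [0.6 0.  0.4] open 0.998 q [-1.24  0.69 -0.19  1.57  0.16  0.9  -0.22]
shift [-0.2575  0.7604  0.1905] turn [-0.      0.0005 -0.0957] |mm| 248 deg 17.2
shift [-0.4502  1.4888  0.3576] turn [-1.00e-04  5.00e-04 -1.34e-01] |mm| 479 deg 24.1
```

Call:
play_rows([
  [[-1,-0.2575,0.76,0.19,0,0,-0.0957],[-1,-0.2575,0.76,0.19,0,0,-0.0957],[-1,-0.2575,0.76,0.19,0,0,-0.0957],[-1,-0.2575,0.76,0.19,0,0,-0.0957],[-1,-0.2575,0.76,0.19,0,0,-0.0957]],
], force=20)

```text
clock: 0.72
tool_pos: [0.3854, 0.4489, 0.1983]
eef_rot: [0.711, 0.703, -0.002, 0.003]
contact_force: [-0.3, -0.1, 0.9]
opening: 0.999
```

```bash
python3 -c "
from h import *
st();go(.5716,.335,.12,96.9)"
```

```text
t 0.72 pos [0.3854 0.4489 0.1983] az 89.39 zt [ 0.001 -0.008 -1.   ] F [-0.3 -0.1  0.9] open 0.999 q [-0.78  0.73 -0.28  1.72  0.29  0.74  0.35]
shift [-0.3711  0.6245  0.2647] turn [ 0.0002  0.0026 -0.0417] |mm| 232 deg 7.5
```

Call:
play_rows([
  [[-1,-0.371,0.6245,0.2647,0,0.0026,-0.0417],[-1,-0.371,0.6245,0.2647,0,0.0026,-0.0417],[-1,-0.371,0.6245,0.2647,0,0.0026,-0.0417],[-1,-0.371,0.6245,0.2647,0,0.0026,-0.0417],[-1,-0.371,0.6245,0.2647,0,0.0026,-0.0417]],
])

```text
clock: 1.35
tool_pos: [0.5747, 0.3304, 0.1178]
eef_rot: [0.666, 0.746, -0.001, 0.002]
contact_force: [0.2, -0.2, 0.3]
opening: 1.001
```

```bash
python3 -c "
from h import *
st();go(.5716,.335,.046,97.5)
for n in ('scene','top'): cv2.imwrite('pics/%s1.png'%n,vision.snapshot(n)[:,:,::-1])"
```

```text
t 1.35 pos [0.5747 0.3304 0.1178] az 96.49 zt [ 0.001 -0.004 -1.   ] F [ 0.2 -0.2  0.3] open 1.001 q [-0.42  0.92 -0.33  1.54  0.39  0.74  0.76]
shift [ 0.0175 -0.0085  0.2394] turn [ 0.0001  0.0013 -0.0056] |mm| 72 deg 1.0
```

View pics/scene1.png

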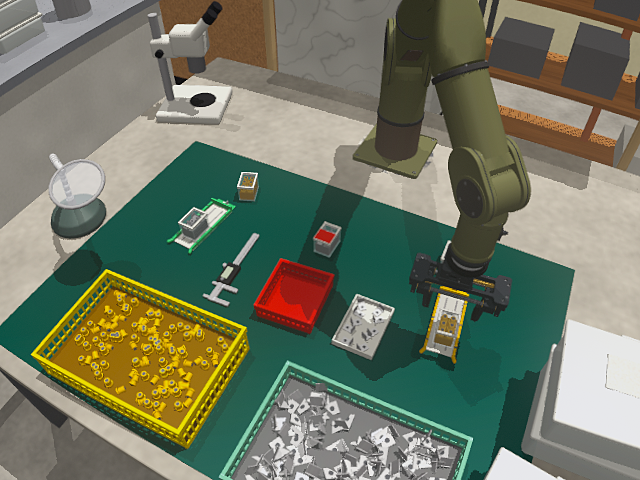

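The scene view shows the gripper above the yellow lane at about (460,290), straddling the old box at (448,328). Descending.

Call:
play_rows([
  [[-1,0.0175,-0.0085,0.08,0,0.0013,-0.0056],[-1,0.0175,-0.0085,0.16,0,0.0013,-0.0056],[-1,0.0175,-0.0085,0.22,0,0.0013,-0.0056],[-1,0.0175,-0.0085,0.2394,0,0.0013,-0.0056],[-1,0.0175,-0.0085,0.2394,0,0.0013,-0.0056]],
])

```text
clock: 2.08
tool_pos: [0.5671, 0.3417, 0.0481]
eef_rot: [0.656, 0.754, 0.002, -0.002]
contact_force: [-0.3, -0.6, 0.4]
opening: 0.999
```

Call:
play_rows([
  [[0.5,0,0,0,0,0,0],[0.5,0,0,0,0,0,0],[0.5,0,0,0,0,0,0],[0.5,0,0,0,0,0,0],[0.5,0,0,0,0,0,0]],
], force=15)

```text
clock: 2.7
tool_pos: [0.5671, 0.3381, 0.048]
eef_rot: [0.657, 0.754, -0.001, -0.001]
contact_force: [-1.3, -5.1, 4.7]
opening: 0.523
```

```bash
python3 -c "
from h import *
st();a=np.radians(6.9);p=get_state()['tool_pos']
print('lane rel',(p[:2]-[.543,.3302])@np.array([[np.cos(a),-np.sin(a)],[np.sin(a),np.cos(a)]]))
go(p[0]-.07*np.cos(a),p[1]-.07*np.sin(a),p[2],96.9)
for n in ('scene','top'): cv2.imwrite('pics/%s2.png'%n,vision.snapshot(n)[:,:,::-1])"
```

```text
t 2.7 pos [0.5671 0.3381 0.048 ] az 97.86 zt [-0.003 -0.001 -1.   ] F [-1.3 -5.1  4.7] open 0.523 q [-0.45  1.02 -0.29  1.56  0.43  0.62  0.74]
lane rel [0.02491328 0.00492205]
shift [ 0.0039 -0.2333  0.0007] turn [-0.0009  0.0001  0.0053] |mm| 70 deg 1.0
```

```bash
cat >> h.py <<'E'
L={'y':((.543,.3302),6.9),'g':((.5404,-.3306),-4.1)}
def lane(k):
    o,yaw=L[k];a=np.radians(yaw);p=get_state()['tool_pos'];d=p[:2]-o
    print('lane rel mm',round(1e3*(d[0]*np.cos(a)+d[1]*np.sin(a)),1),round(1e3*(-d[0]*np.sin(a)+d[1]*np.cos(a)),1),'z',round(1e3*p[2],1))
def lgo(k,u,v,z,flip=0):
    o,yaw=L[k];a=np.radians(yaw);u/=1e3;v/=1e3
    x,y=o[0]+u*np.cos(a)-v*np.sin(a),o[1]+u*np.sin(a)+v*np.cos(a)
    print('->',round(x,4),round(y,4)); go(x,y,z,90+yaw+flip)
E
python3 -c "
from h import *
st();lane('y');lgo('y',-35,0,.048)"
```

```text
t 2.8 pos [0.5671 0.3381 0.048 ] az 97.86 zt [-0.003 -0.    -1.   ] F [-2.1 -5.3  4.4] open 0.52 q [-0.45  1.02 -0.29  1.56  0.43  0.62  0.74]
lane rel mm 24.9 5.0 z 48.0
-> 0.5083 0.326
shift [-0.0132 -0.2     0.0005] turn [-0.0009  0.      0.0053] |mm| 60 deg 1.0
```

View pics/top2.png

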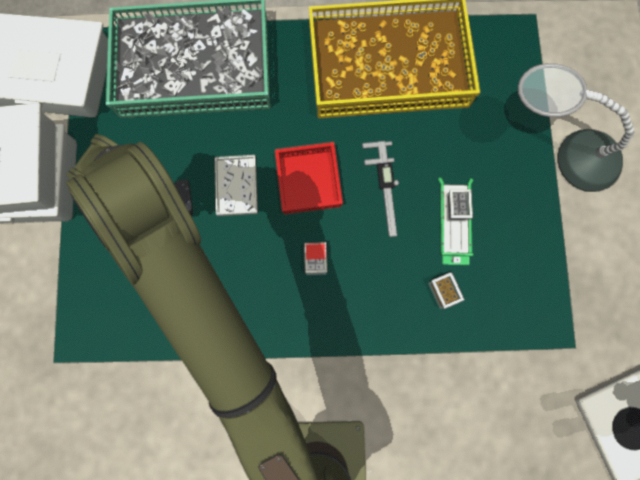

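The arm hides the yellow lane in the top view, but the opening of 0.52 × 88 = 46 mm confirms the grip. Sliding toward the stop and re-centring.

Call:
play_rows([
  [[0.5,-0.013,-0.04,0,0,0,0.005],[0.5,-0.013,-0.09,0,0,0,0.005],[0.5,-0.013,-0.14,0,0,0,0.005],[0.5,-0.013,-0.19,0,0,0,0.005],[0.5,-0.013,-0.2,0,0,0,0.005]],
])

```text
clock: 3.42
tool_pos: [0.5073, 0.3263, 0.0481]
eef_rot: [0.662, 0.749, -0.001, -0.001]
contact_force: [1.0, 0.1, -1.0]
opening: 0.525
```

Call:
play_rows([
  [[0.5,0,0,0,0,0,0],[0.5,0,0,0,0,0,0]],
])

```text
clock: 3.68
tool_pos: [0.5079, 0.3264, 0.0481]
eef_rot: [0.663, 0.749, -0.001, -0.001]
contact_force: [-0.1, 0.0, -1.5]
opening: 0.525
```

```bash
python3 -c "
from h import *
st();lane('y');lgo('y',-48,0,.048)
for n in ('scene',): cv2.imwrite('pics/%s3.png'%n,cv2.resize(vision.snapshot(n)[220:400,380:560,::-1],None,fx=3,fy=3))"
```

```text
t 3.67 pos [0.5079 0.3264 0.0481] az 97.0 zt [-0.003 -0.    -1.   ] F [-0.1  0.  -1.5] open 0.525 q [-0.51  0.97 -0.25  1.75  0.45  0.48  0.64]
lane rel mm -35.3 0.4 z 48.1
-> 0.4953 0.3244
shift [-0.0013 -0.0422  0.0003] turn [-0.001  -0.0001  0.0006] |mm| 13 deg 0.2
```

View pics/scene3.png

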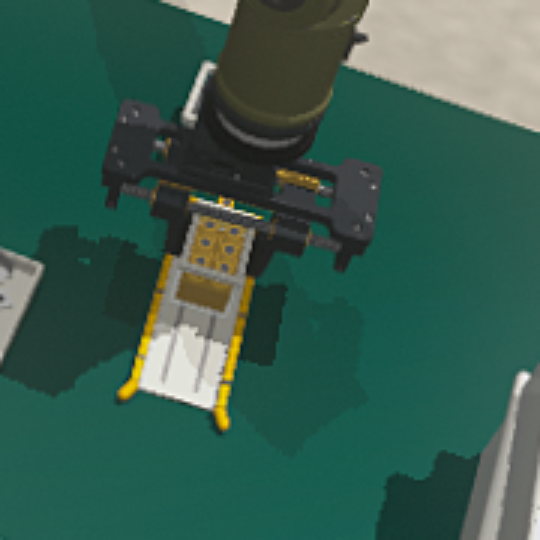

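Call:
play_rows([
  [[0.5,0,-0.015,0,0,0,0],[0.5,0,-0.03,0,0,0,0],[0.5,0,-0.042,0,0,0,0],[0.5,0,-0.042,0,0,0,0]],
])

```text
clock: 4.22
tool_pos: [0.4948, 0.3248, 0.0481]
eef_rot: [0.662, 0.749, -0.001, -0.001]
contact_force: [0.5, 0.8, -1.4]
opening: 0.524
```

Call:
play_rows([
  [[0.5,0,-0.008,0,0,0,0],[0.5,0,-0.016,0,0,0,0],[0.5,0,-0.02,0,0,0,0],[0.5,0,-0.02,0,0,0,0]],
])

```text
clock: 4.72
tool_pos: [0.4894, 0.3242, 0.0482]
eef_rot: [0.662, 0.749, -0.001, -0.001]
contact_force: [2.5, -0.3, -2.3]
opening: 0.521
```

```bash
python3 -c "
from h import *
st();lane('y')"
```

```text
t 4.72 pos [0.4894 0.3242 0.0482] az 97.02 zt [-0.003 -0.    -1.   ] F [ 2.5 -0.3 -2.3] open 0.521 q [-0.53  0.95 -0.23  1.8   0.45  0.44  0.61]
lane rel mm -53.9 0.5 z 48.2
```

Call:
play_rows([
  [[0.5,0,-0.007,0,0,0,0],[0.5,0,-0.014,0,0,0,0],[0.5,0,-0.014,0,0,0,0]],
])

```text
clock: 5.1
tool_pos: [0.4882, 0.3243, 0.049]
eef_rot: [0.663, 0.749, 0.002, 0.0]
contact_force: [5.5, 0.2, -1.5]
opening: 0.518
```

```bash
python3 -c "
from h import *
st();lane('y')"
```

```text
t 5.1 pos [0.4882 0.3243 0.049 ] az 96.93 zt [ 0.003  0.002 -1.   ] F [ 5.5  0.2 -1.5] open 0.518 q [-0.54  0.95 -0.23  1.81  0.46  0.43  0.6 ]
lane rel mm -55.1 0.7 z 49.0
```

Contact with the stop: 5.5 N, and motion has stalled. Releasing at grasp height, then lifting.

Call:
play_rows([
  [[0.5,0,0,0.003,0,0,0],[0.2,0,0,0.003,0,0,0],[-0.3,0,0,0.003,0,0,0],[-0.8,0,0,0.003,0,0,0],[-1,0,0,0.003,0,0,0]],
])

```text
clock: 5.72
tool_pos: [0.4876, 0.3243, 0.0479]
eef_rot: [0.663, 0.749, 0.001, -0.0]
contact_force: [0.4, 0.7, -0.4]
opening: 0.837
```

Call:
play_rows([
  [[-1,0,0,-0.05,0,0,0],[-1,0,0,-0.2,0,0,0],[-1,0,0,-0.4,0,0,0],[-1,0,0,-0.45,0,0,0]],
])

```text
clock: 6.22
tool_pos: [0.4888, 0.3255, 0.1875]
eef_rot: [0.663, 0.749, 0.005, 0.0]
contact_force: [0.4, 0.3, -0.4]
opening: 1.0
```

```bash
python3 -c "
from h import *
st();go(.52,.03,.19,90)
for n in ('scene',): cv2.imwrite('pics/%s4.png'%n,cv2.resize(vision.snapshot(n)[220:400,380:560,::-1],None,fx=3,fy=3))"
```

```text
t 6.22 pos [0.4888 0.3255 0.1875] az 96.95 zt [ 0.007  0.007 -1.   ] F [ 0.4  0.3 -0.4] open 1.0 q [-0.47  0.74 -0.35  1.75  0.36  0.7   0.69]
shift [-0.9901 -0.0157 -0.0142] turn [ 0.0023 -0.002   0.0386] |mm| 297 deg 7.0
```

View pics/scene4.png

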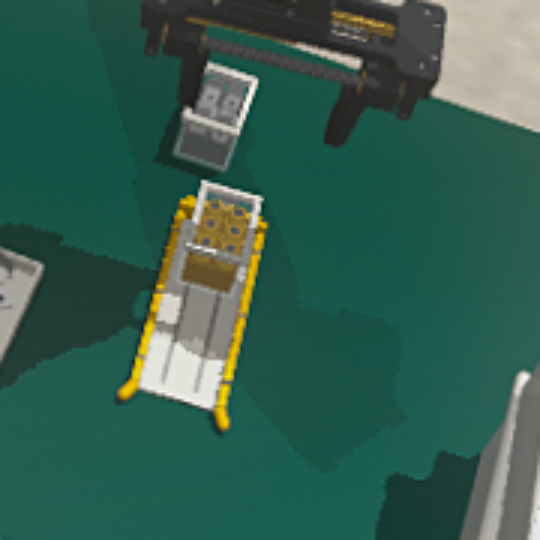

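The old brass box stands upright at the front of the yellow lane. Now the old steel box.

Call:
play_rows([
  [[-1,-0.99,-0.016,-0.014,0.002,-0.002,0.0386],[-1,-0.99,-0.016,-0.014,0.002,-0.002,0.0386],[-1,-0.99,-0.016,-0.014,0.002,-0.002,0.0386],[-1,-0.99,-0.016,-0.014,0.002,-0.002,0.0386],[-1,-0.99,-0.016,-0.014,0.002,-0.002,0.0386]],
])

```text
clock: 6.9
tool_pos: [0.5189, 0.0263, 0.189]
eef_rot: [0.708, 0.706, -0.001, 0.0]
contact_force: [0.0, 0.5, -0.3]
opening: 1.0
```

```bash
python3 -c "
from h import *
st();go(.545,-.26,.18,87)"
```

```text
t 6.9 pos [0.5189 0.0263 0.189 ] az 89.86 zt [-0.002 -0.002 -1.   ] F [ 0.   0.5 -0.3] open 1.0 q [ 0.08  0.67 -0.36  1.94  0.4   0.6   1.02]
shift [-0.954   0.0896  0.0316] turn [-0.0006  0.0006  0.0159] |mm| 288 deg 2.9
```

Call:
play_rows([
  [[-1,-0.954,0.09,0.03,0,0,0.016],[-1,-0.954,0.09,0.03,0,0,0.016],[-1,-0.954,0.09,0.03,0,0,0.016],[-1,-0.954,0.09,0.03,0,0,0.016],[-1,-0.954,0.09,0.03,0,0,0.016]],
])

```text
clock: 7.52
tool_pos: [0.5434, -0.2638, 0.1789]
eef_rot: [0.727, 0.687, -0.003, -0.001]
contact_force: [0.6, 0.3, -0.1]
opening: 0.999
```

```bash
python3 -c "
from h import *
st();go(.5627,-.3335,.12,86.5)"
```

```text
t 7.53 pos [ 0.5434 -0.2638  0.1789] az 86.77 zt [-0.005 -0.002 -1.   ] F [ 0.6  0.3 -0.1] open 0.999 q [ 0.6   0.78 -0.41  1.69  0.43  0.76  1.5 ]
shift [-0.2277  0.0781  0.1965] turn [-0.0015  0.0009  0.0015] |mm| 93 deg 0.4
```

Call:
play_rows([
  [[-1,-0.228,0.078,0.1965,-0.0015,0.001,0.0015],[-1,-0.228,0.078,0.1965,-0.0015,0.001,0.0015],[-1,-0.228,0.078,0.1965,-0.0015,0.001,0.0015],[-1,-0.228,0.078,0.1965,-0.0015,0.001,0.0015]],
])

```text
clock: 8.02
tool_pos: [0.5628, -0.3316, 0.1199]
eef_rot: [0.728, 0.686, 0.001, -0.001]
contact_force: [0.6, 1.0, 0.3]
opening: 1.007
```

```bash
python3 -c "
from h import *
st();go(.5627,-.3335,.046,86.5)"
```

```text
t 8.03 pos [ 0.5628 -0.3316  0.1199] az 86.59 zt [-0.     0.002 -1.   ] F [0.6 1.  0.3] open 1.007 q [ 0.67  0.92 -0.39  1.57  0.46  0.75  1.58]
shift [-0.007   0.0003  0.2463] turn [-0.0001 -0.0007  0.0005] |mm| 74 deg 0.2
```

Call:
play_rows([
  [[-1,-0.007,0,0.08,0,0,0],[-1,-0.007,0,0.16,0,0,0],[-1,-0.007,0,0.22,0,0,0],[-1,-0.007,0,0.246,0,0,0],[-1,-0.007,0,0.246,0,0,0]],
])

```text
clock: 8.65
tool_pos: [0.5627, -0.3331, 0.0462]
eef_rot: [0.728, 0.686, 0.001, -0.001]
contact_force: [-0.2, 0.4, 0.1]
opening: 1.002
```

```bash
python3 -c "
from h import *
st();lane('g');cv2.imwrite('pics/s5.png',cv2.resize(vision.snapshot('scene')[140:280,130:290,::-1],None,fx=4,fy=4))"
```

```text
t 8.65 pos [ 0.5627 -0.3331  0.0462] az 86.62 zt [-0.     0.003 -1.   ] F [-0.2  0.4  0.1] open 1.002 q [ 0.65  1.02 -0.35  1.59  0.51  0.63  1.55]
lane rel mm 22.4 -0.9 z 46.2
```

View pics/s5.png

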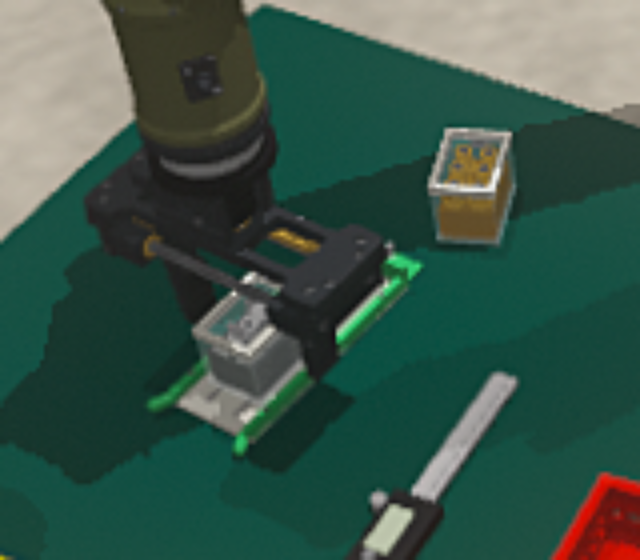

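The fingers straddle the old steel box in the green lane, clear of the rails. Closing.

Call:
play_rows([
  [[0.5,0,0,0,0,0,0],[0.5,0,0,0,0,0,0],[0.5,0,0,0,0,0,0],[0.5,0,0,0,0,0,0],[0.5,0,0,0,0,0,0]],
], force=15)

```text
clock: 9.32
tool_pos: [0.563, -0.3335, 0.0467]
eef_rot: [0.728, 0.686, 0.001, -0.001]
contact_force: [0.0, -0.4, 0.2]
opening: 0.522
```

```bash
python3 -c "
from h import *
st();lane('g');lgo('g',-38,0,.046)"
```

```text
t 9.32 pos [ 0.563  -0.3335  0.0467] az 86.6 zt [ 0.     0.002 -1.   ] F [ 0.  -0.4  0.2] open 0.522 q [ 0.65  1.02 -0.35  1.59  0.51  0.63  1.55]
lane rel mm 22.7 -1.3 z 46.7
-> 0.5025 -0.3279
shift [ 0.0068 -0.2024  0.0023] turn [ 0.0001 -0.0006  0.0039] |mm| 61 deg 0.7
```

Call:
play_rows([
  [[0.5,0.007,-0.04,0,0,0,0.004],[0.5,0.007,-0.09,0,0,0,0.004],[0.5,0.007,-0.14,0,0,0,0.004],[0.5,0.007,-0.19,0,0,0,0.004],[0.5,0.007,-0.202,0,0,0,0.004]],
])

```text
clock: 9.95
tool_pos: [0.502, -0.328, 0.0467]
eef_rot: [0.732, 0.681, 0.001, -0.001]
contact_force: [0.6, 0.3, -1.2]
opening: 0.518
```

Call:
play_rows([
  [[0.5,0,0,0,0,0,0],[0.5,0,-0.012,0,0,0,0],[0.5,0,-0.024,0,0,0,0],[0.5,0,-0.024,0,0,0,0]],
])

```text
clock: 10.45
tool_pos: [0.4947, -0.3274, 0.0467]
eef_rot: [0.732, 0.681, 0.001, -0.001]
contact_force: [0.5, -0.3, -0.4]
opening: 0.526
```

```bash
python3 -c "
from h import *
st();lane('g');lgo('g',-50,0,.046)"
```

```text
t 10.45 pos [ 0.4947 -0.3274  0.0467] az 85.86 zt [-0.     0.002 -1.   ] F [ 0.5 -0.3 -0.4] open 0.526 q [ 0.68  0.97 -0.3   1.78  0.55  0.48  1.5 ]
lane rel mm -45.9 -0.0 z 46.7
-> 0.4905 -0.327
shift [ 0.0001 -0.0138  0.0023] turn [-0.0001 -0.0006 -0.0002] |mm| 4 deg 0.1
```

Call:
play_rows([
  [[0.5,0,-0.007,0,0,0,0],[0.5,0,-0.014,0,0,0,0],[0.5,0,-0.014,0,0,0,0]],
])

```text
clock: 10.82
tool_pos: [0.4905, -0.3271, 0.0467]
eef_rot: [0.732, 0.681, 0.001, -0.001]
contact_force: [1.5, -0.5, -1.9]
opening: 0.529
```

Call:
play_rows([
  [[0.5,0,-0.007,0,0,0,0],[0.5,0,-0.014,0,0,0,0],[0.5,0,-0.014,0,0,0,0]],
])

```text
clock: 11.2
tool_pos: [0.4894, -0.3273, 0.0475]
eef_rot: [0.732, 0.681, 0.003, 0.002]
contact_force: [6.1, -1.3, -2.0]
opening: 0.523
```

```bash
python3 -c "
from h import *
st();lane('g')"
```

```text
t 11.2 pos [ 0.4894 -0.3273  0.0475] az 85.87 zt [ 0.007  0.001 -1.   ] F [ 6.1 -1.3 -2. ] open 0.523 q [ 0.68  0.96 -0.29  1.8   0.56  0.45  1.5 ]
lane rel mm -51.1 -0.3 z 47.5
```

Stop reached: 6 N, stalled. Release and lift.

Call:
play_rows([
  [[0.5,0,0,0.003,0,0,0],[0.2,0,0,0.003,0,0,0],[-0.3,0,0,0.003,0,0,0],[-0.8,0,0,0.003,0,0,0],[-1,0,0,0.003,0,0,0]],
])

```text
clock: 11.82
tool_pos: [0.4886, -0.3272, 0.0463]
eef_rot: [0.732, 0.681, 0.002, 0.001]
contact_force: [0.4, -0.0, -0.7]
opening: 0.841
```

Call:
play_rows([
  [[-1,0,0,-0.05,0,0,0],[-1,0,0,-0.2,0,0,0],[-1,0,0,-0.4,0,0,0],[-1,0,0,-0.45,0,0,0]],
])

```text
clock: 12.32
tool_pos: [0.4897, -0.3282, 0.1859]
eef_rot: [0.732, 0.681, 0.003, 0.005]
contact_force: [0.5, -0.3, 0.5]
opening: 0.998
```

```bash
python3 -c "
from h import *
st();go(.46,-.06,.18,90)
for n in ('scene',): cv2.imwrite('pics/s6.png',cv2.resize(vision.snapshot('scene')[140:280,130:290,::-1],None,fx=4,fy=4))"
```

```text
t 12.32 pos [ 0.4897 -0.3282  0.1859] az 85.85 zt [ 0.011 -0.002 -1.   ] F [ 0.5 -0.3  0.5] open 0.998 q [ 0.76  0.76 -0.43  1.75  0.44  0.72  1.6 ]
shift [ 0.8844 -0.1638  0.0166] turn [ 0.0036  0.0006 -0.0231] |mm| 270 deg 4.2
```

View pics/s6.png

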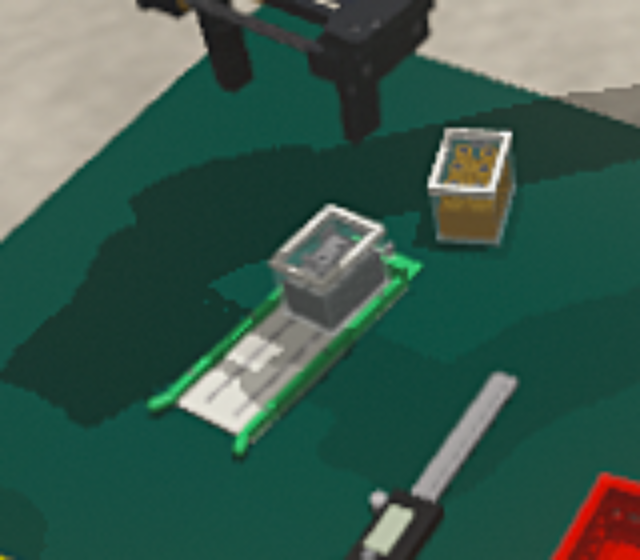

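Old steel is at its stop, upright. Next is the hold box at (0.4528, -0.0097).

Call:
play_rows([
  [[-1,0.884,-0.164,0.017,0.0036,0,-0.023],[-1,0.884,-0.164,0.017,0.0036,0,-0.023],[-1,0.884,-0.164,0.017,0.0036,0,-0.023],[-1,0.884,-0.164,0.017,0.0036,0,-0.023],[-1,0.884,-0.164,0.017,0.0036,0,-0.023]],
])

```text
clock: 13.0
tool_pos: [0.4584, -0.0557, 0.1792]
eef_rot: [0.705, 0.709, -0.001, -0.001]
contact_force: [-0.0, -0.5, -0.0]
opening: 1.0
```

```bash
python3 -c "
from h import *
st();go(.4528,-.0097,.11,90.8)"
```

```text
t 13.0 pos [ 0.4584 -0.0557  0.1792] az 90.38 zt [-0.003  0.    -1.   ] F [-0.  -0.5 -0. ] open 1.0 q [ 0.24  0.64 -0.35  2.12  0.47  0.47  1.11]
shift [ 0.1535 -0.0169  0.2309] turn [-0.0009 -0.     -0.0023] |mm| 83 deg 0.4
```

Call:
play_rows([
  [[-1,0.1535,-0.017,0.231,-0.001,0,-0.0023],[-1,0.1535,-0.017,0.231,-0.001,0,-0.0023],[-1,0.1535,-0.017,0.231,-0.001,0,-0.0023],[-1,0.1535,-0.017,0.231,-0.001,0,-0.0023]],
])

```text
clock: 13.5
tool_pos: [0.4527, -0.0107, 0.1101]
eef_rot: [0.703, 0.712, -0.0, 0.0]
contact_force: [1.1, -0.7, -0.3]
opening: 0.996
```

```bash
python3 -c "
from h import *
st();go(.4528,-.0097,.038,90.8)"
```

```text
t 13.5 pos [ 0.4527 -0.0107  0.1101] az 90.73 zt [-0.    -0.001 -1.   ] F [ 1.1 -0.7 -0.3] open 0.996 q [ 0.03  0.76 -0.18  2.19  0.57  0.23  0.93]
shift [0.0035 0.0004 0.2405] turn [-0.      0.0003 -0.0004] |mm| 72 deg 0.1
```

Call:
play_rows([
  [[-1,0.0035,0,0.08,0,0,0],[-1,0.0035,0,0.16,0,0,0],[-1,0.0035,0,0.22,0,0,0],[-1,0.0035,0,0.24,0,0,0],[-1,0.0035,0,0.24,0,0,0]],
])

```text
clock: 14.12
tool_pos: [0.4536, -0.0113, 0.0385]
eef_rot: [0.704, 0.711, 0.0, 0.001]
contact_force: [0.3, -0.7, -0.2]
opening: 0.998
```

```bash
python3 -c "
from h import *
st();go(.4528,-.0097,.038,90.8);cv2.imwrite('pics/s7.png',cv2.resize(vision.snapshot('scene')[170:310,240:400,::-1],None,fx=4,fy=4))"
```

```text
t 14.12 pos [ 0.4536 -0.0113  0.0385] az 90.58 zt [ 0.002 -0.001 -1.   ] F [ 0.3 -0.7 -0.2] open 0.998 q [-0.04  0.91 -0.05  2.21  1.27  0.05  0.24]
shift [ 0.0052 -0.0028  0.0017] turn [ 0.0006  0.0005 -0.0012] |mm| 2 deg 0.3
```

View pics/s7.png

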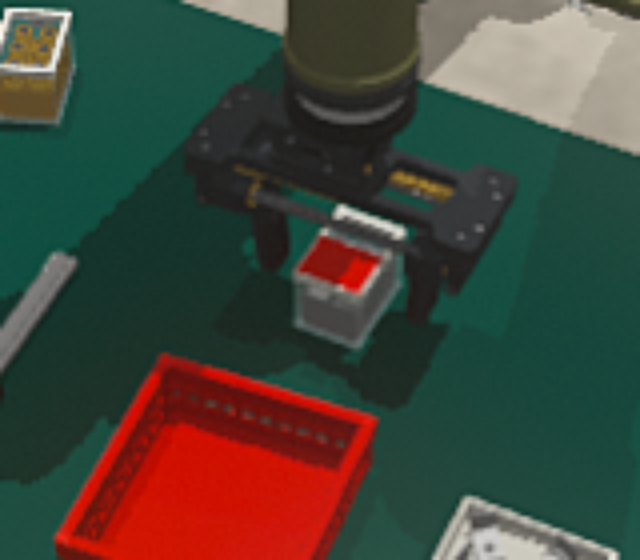

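The fingers straddle the hold box, but q6 is at 0.05, close to its limit of 0.04. I'll grip a bit higher and farther out.

Call:
play_rows([
  [[-1,0.004,0.012,-0.015,0,0,0],[-1,0.004,0.02,-0.027,0,0,0],[-1,0.004,0.02,-0.027,0,0,0]],
])

```text
clock: 14.55
tool_pos: [0.4602, -0.0112, 0.0477]
eef_rot: [0.704, 0.71, 0.001, 0.002]
contact_force: [0.5, -0.3, -0.0]
opening: 0.999
```

```bash
python3 -c "
from h import *
st()"
```

```text
t 14.55 pos [ 0.4602 -0.0112  0.0477] az 90.44 zt [ 0.004 -0.001 -1.   ] F [ 0.5 -0.3 -0. ] open 0.999 q [ 0.04  0.9  -0.2   2.19  1.2   0.17  0.3 ]
```

Call:
play_rows([
  [[0.5,0,0,0,0,0,0],[0.5,0,0,0,0,0,0],[0.5,0,0,0,0,0,0],[0.5,0,0,0,0,0,0],[0.5,0,0,0,0,0,0]],
], force=20)

```text
clock: 15.18
tool_pos: [0.4602, -0.0109, 0.0476]
eef_rot: [0.704, 0.71, 0.001, 0.002]
contact_force: [0.5, 0.5, -0.9]
opening: 0.525
```

```bash
python3 -c "
from h import *
st()"
```

```text
t 15.18 pos [ 0.4602 -0.0109  0.0476] az 90.46 zt [ 0.004 -0.001 -1.   ] F [ 0.5  0.5 -0.9] open 0.525 q [ 0.05  0.9  -0.2   2.19  1.2   0.17  0.3 ]
```

Call:
play_rows([
  [[0.5,0,0,-0.05,0,0,0],[0.5,0,0.03,-0.15,0,0,0],[0.5,0,0.1,-0.25,0,0,0],[0.5,0,0.15,-0.33,0,0,0],[0.5,0,0.15,-0.33,0,0,0]],
])

```text
clock: 15.8
tool_pos: [0.5064, -0.0105, 0.1477]
eef_rot: [0.705, 0.709, 0.003, 0.003]
contact_force: [-0.8, 0.1, -2.9]
opening: 0.522
```

```bash
python3 -c "
from h import *
st();go(.646,.001,.15,95.9);cv2.imwrite('pics/s8.png',cv2.resize(vision.snapshot('scene')[150:310,240:400,::-1],None,fx=3,fy=3))"
```

```text
t 15.8 pos [ 0.5064 -0.0105  0.1477] az 90.36 zt [ 0.008  0.    -1.   ] F [-0.8  0.1 -2.9] open 0.522 q [ 0.3   0.78 -0.61  2.01  0.8   0.6   0.71]
shift [ 0.0355  0.4656 -0.0041] turn [ 0.0024  0.0001 -0.0308] |mm| 140 deg 5.6
```

View pics/s8.png

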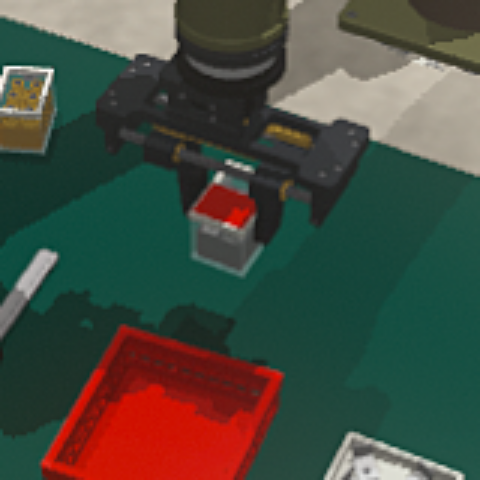

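Call:
play_rows([
  [[0.5,0.0355,0.12,0,0.0024,0,-0.031],[0.5,0.0355,0.25,0,0.0024,0,-0.031],[0.5,0.0355,0.38,0,0.0024,0,-0.031],[0.5,0.0355,0.467,0,0.0024,0,-0.031],[0.5,0.0355,0.467,0,0.0024,0,-0.031]],
])

```text
clock: 16.48
tool_pos: [0.6441, 0.0008, 0.1445]
eef_rot: [0.669, 0.743, -0.003, -0.001]
contact_force: [-0.2, 0.1, -3.0]
opening: 0.522
```

```bash
python3 -c "
from h import *
st();go(.647,.001,.056,95.9);cv2.imwrite('pics/s9.png',cv2.resize(vision.snapshot('scene')[200:360,220:380,::-1],None,fx=3,fy=3))"
```

```text
t 16.48 pos [0.6441 0.0008 0.1445] az 95.98 zt [-0.006 -0.002 -1.   ] F [-0.2  0.1 -3. ] open 0.522 q [ 0.28  0.94 -0.69  1.58  0.71  0.9   1.  ]
shift [2.000e-04 1.140e-02 2.951e-01] turn [-0.0019  0.0006  0.0004] |mm| 89 deg 0.4
```

View pics/s9.png

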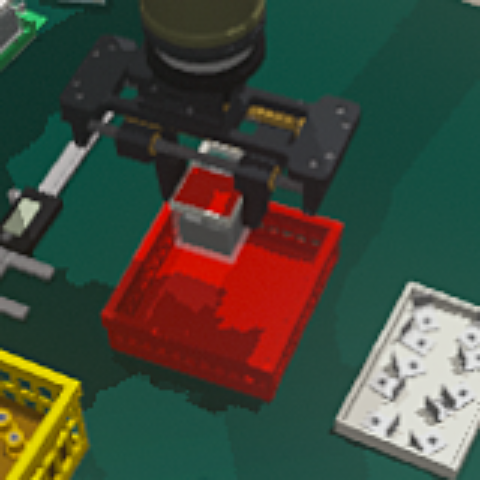

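The box hangs above the basket, upright. Lowering it.

Call:
play_rows([
  [[0.5,0,0.011,0.1,-0.002,0,0],[0.5,0,0.011,0.18,-0.002,0,0],[0.5,0,0.011,0.25,-0.002,0,0],[0.5,0,0.011,0.288,-0.002,0,0],[0.5,0,0.011,0.295,-0.002,0,0]],
])

```text
clock: 17.15
tool_pos: [0.6446, 0.0009, 0.0556]
eef_rot: [0.669, 0.743, -0.002, -0.0]
contact_force: [0.7, -0.8, -1.9]
opening: 0.518
```

Call:
play_rows([
  [[0.5,0,0,0.005,0,0,0],[0.5,0,0,0.01,0,0,0],[0.5,0,0,0.013,0,0,0],[0.5,0,0,0.013,0,0,0]],
])

```text
clock: 17.65
tool_pos: [0.6448, 0.0009, 0.0519]
eef_rot: [0.669, 0.743, -0.002, -0.0]
contact_force: [0.4, 0.2, -1.8]
opening: 0.519
```

```bash
python3 -c "
from h import *
st();cv2.imwrite('pics/s10.png',cv2.resize(vision.snapshot('scene')[200:360,220:380,::-1],None,fx=3,fy=3))"
```

```text
t 17.65 pos [0.6448 0.0009 0.0519] az 96.05 zt [-0.002 -0.002 -1.   ] F [ 0.4  0.2 -1.8] open 0.519 q [ 0.24  1.06 -0.61  1.61  0.82  0.75  0.92]
```

View pics/s10.png

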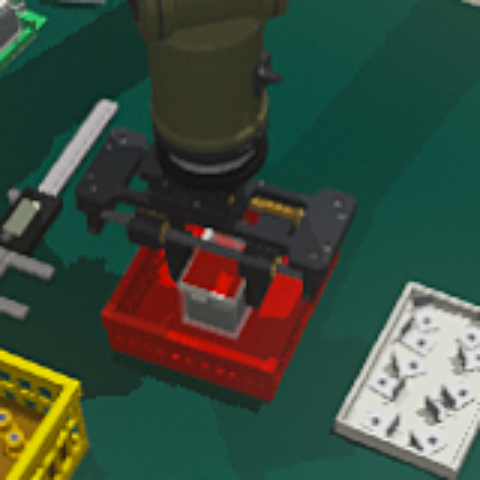

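Nearly down, still carrying about 1.8 N. Lowering in small steps until the weight transfers.

Call:
play_rows([
  [[0.5,0,0,0.004,0,0,0],[0.5,0,0,0.008,0,0,0],[0.5,0,0,0.008,0,0,0]],
])

```text
clock: 18.08
tool_pos: [0.6447, 0.0009, 0.0516]
eef_rot: [0.669, 0.743, -0.002, 0.0]
contact_force: [-5.0, -0.6, 12.7]
opening: 0.519
```

Weight transferred at TCP z = 0.0516, as predicted. Releasing with a partial opening to 66 mm so the fingers stay inside the basket walls.

Call:
play_rows([
  [[0.5,0,0,-0.003,0,0,0],[0.1,0,0,-0.003,0,0,0],[-0.2,0,0,-0.003,0,0,0],[-0.5,0,0,-0.003,0,0,0],[-0.5,0,0,-0.003,0,0,0]],
])

```text
clock: 18.7
tool_pos: [0.6448, 0.001, 0.0524]
eef_rot: [0.669, 0.743, -0.002, 0.0]
contact_force: [-0.4, -0.1, 0.0]
opening: 0.747
```

Call:
play_rows([
  [[-0.5,0,0,-0.05,0,0,0],[-0.5,0,0,-0.2,0,0,0],[-1,0,0,-0.4,0,0,0],[-1,0,0,-0.45,0,0,0]],
])

```text
clock: 19.2
tool_pos: [0.6473, 0.0027, 0.1928]
eef_rot: [0.669, 0.743, 0.002, 0.003]
contact_force: [0.2, 0.4, -0.1]
opening: 0.948
```

```bash
python3 -c "
from h import *
st();go(.44,.19,.18,90)
for n in ('scene',): cv2.imwrite('pics/s11.png',cv2.resize(vision.snapshot('scene')[200:360,220:380,::-1],None,fx=3,fy=3))"
```

```text
t 19.2 pos [0.6473 0.0027 0.1928] az 96.03 zt [ 0.006 -0.001 -1.   ] F [ 0.2  0.4 -0.1] open 0.948 q [ 0.29  0.88 -0.73  1.54  0.67  0.97  1.04]
shift [ 0.6937 -0.6216  0.0377] turn [0.0019 0.0005 0.0335] |mm| 280 deg 6.0
```

View pics/s11.png

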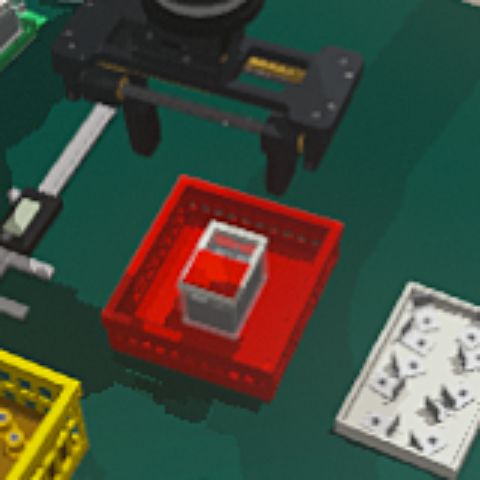

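The hold box stands flat in the basket, card side up. Next, the new steel box.

Call:
play_rows([
  [[-1,0.694,-0.622,0.038,0.002,0,0.0335],[-1,0.694,-0.622,0.038,0.002,0,0.0335],[-1,0.694,-0.622,0.038,0.002,0,0.0335],[-1,0.694,-0.622,0.038,0.002,0,0.0335],[-1,0.694,-0.622,0.038,0.002,0,0.0335]],
])

```text
clock: 19.88
tool_pos: [0.4363, 0.1917, 0.1794]
eef_rot: [0.705, 0.709, -0.002, -0.0]
contact_force: [0.3, -0.2, -0.4]
opening: 1.001
```

```bash
python3 -c "
from h import *
st();go(.3815,.288,.12,91.3)"
```

```text
t 19.88 pos [0.4363 0.1917 0.1794] az 90.28 zt [-0.003 -0.002 -1.   ] F [ 0.3 -0.2 -0.4] open 1.001 q [-0.12  0.7  -0.63  2.06  0.72  0.61  0.33]
shift [ 0.3224 -0.1806  0.1978] turn [-0.001   0.0007 -0.0056] |mm| 126 deg 1.0
```

Call:
play_rows([
  [[-1,0.322,-0.181,0.198,-0.001,0,-0.0056],[-1,0.322,-0.181,0.198,-0.001,0,-0.0056],[-1,0.322,-0.181,0.198,-0.001,0,-0.0056],[-1,0.322,-0.181,0.198,-0.001,0,-0.0056],[-1,0.322,-0.181,0.198,-0.001,0,-0.0056]],
])

```text
clock: 20.5
tool_pos: [0.3825, 0.2859, 0.1201]
eef_rot: [0.7, 0.714, -0.001, 0.001]
contact_force: [-0.3, 0.4, -0.8]
opening: 1.0
```

```bash
python3 -c "
from h import *
st();go(.3815,.288,.045,91.3)"
```

```text
t 20.5 pos [0.3825 0.2859 0.1201] az 91.1 zt [ 0.    -0.004 -1.   ] F [-0.3  0.4 -0.8] open 1.0 q [-0.44  0.78 -0.48  2.11  0.85  0.46 -0.  ]
shift [ 0.0078 -0.0033  0.2503] turn [ 0.0001  0.0011 -0.0011] |mm| 75 deg 0.3
```

Call:
play_rows([
  [[-1,0.008,-0.003,0.08,0,0.001,-0.001],[-1,0.008,-0.003,0.16,0,0.001,-0.001],[-1,0.008,-0.003,0.22,0,0.001,-0.001],[-1,0.008,-0.003,0.25,0,0.001,-0.001],[-1,0.008,-0.003,0.25,0,0.001,-0.001]],
])

```text
clock: 21.12
tool_pos: [0.3822, 0.2872, 0.0451]
eef_rot: [0.7, 0.715, -0.0, 0.001]
contact_force: [0.4, -0.1, 0.1]
opening: 1.001
```

```bash
python3 -c "
from h import *
st();cv2.imwrite('pics/s12.png',cv2.resize(vision.snapshot('scene')[190:350,360:520,::-1],None,fx=3,fy=3))"
```

```text
t 21.12 pos [0.3822 0.2872 0.0451] az 91.21 zt [ 0.001 -0.001 -1.   ] F [ 0.4 -0.1  0.1] open 1.001 q [-0.59  0.91 -0.25  2.13  1.05  0.23 -0.2 ]
```

View pics/s12.png

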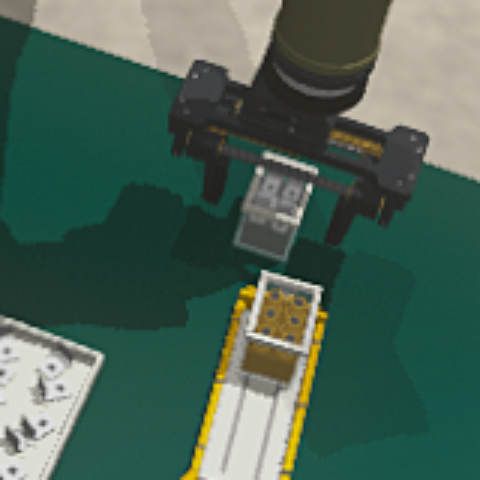

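The fingers straddle the new steel box with clearance to the lane. Closing and lifting.

Call:
play_rows([
  [[0.5,0,0,0,0,0,0],[0.5,0,0,0,0,0,0],[0.5,0,0,0,0,0,0],[0.5,0,0,0,0,0,0],[0.5,0,0,0,0,0,0]],
], force=20)

```text
clock: 21.8
tool_pos: [0.3822, 0.2875, 0.0455]
eef_rot: [0.7, 0.715, 0.0, 0.001]
contact_force: [-0.4, 0.2, 3.4]
opening: 0.525
```

```bash
python3 -c "
from h import *
st()"
```

```text
t 21.8 pos [0.3822 0.2875 0.0455] az 91.21 zt [ 0.001 -0.001 -1.   ] F [-0.4  0.2  3.4] open 0.525 q [-0.59  0.91 -0.25  2.13  1.05  0.23 -0.2 ]
```

Call:
play_rows([
  [[0.5,0,0,-0.05,0,0,0],[0.5,0,0,-0.15,0,0,0],[0.5,0,0,-0.28,0,0,0],[0.5,0,0,-0.4,0,0,0],[0.5,0,0,-0.4,0,0,0]],
])

```text
clock: 22.42
tool_pos: [0.3829, 0.2883, 0.1671]
eef_rot: [0.7, 0.714, 0.002, 0.001]
contact_force: [-0.2, -0.0, -1.8]
opening: 0.525
```

```bash
python3 -c "
from h import *
st();go(.5,.05,.17,89)"
```

```text
t 22.43 pos [0.3829 0.2883 0.1671] az 91.17 zt [ 0.004  0.002 -1.   ] F [-0.2 -0.  -1.8] open 0.525 q [-0.37  0.71 -0.6   2.07  0.75  0.57  0.08]
shift [-0.8021  0.3741 -0.0099] turn [ 0.0012 -0.0008  0.012 ] |mm| 266 deg 2.2
```

Call:
play_rows([
  [[0.5,-0.14,0.065,0,0,0,0.004],[0.5,-0.32,0.15,0,0,0,0.008],[0.5,-0.5,0.235,0,0,0,0.012],[0.5,-0.68,0.32,0,0,0,0.012],[0.5,-0.8,0.374,-0.01,0,0,0.012]],
])

```text
clock: 23.05
tool_pos: [0.4999, 0.0467, 0.168]
eef_rot: [0.714, 0.7, 0.0, 0.0]
contact_force: [0.6, 1.3, -1.7]
opening: 0.525
```

```bash
python3 -c "
from h import *
st();go(.56,-.23,.17,87)"
```

```text
t 23.05 pos [0.4999 0.0467 0.168 ] az 88.82 zt [ 0.001  0.    -1.   ] F [ 0.6  1.3 -1.7] open 0.525 q [ 0.21  0.74 -0.65  2.    0.75  0.65  0.61]
shift [-0.9181  0.2195 -0.0066] turn [ 0.0002 -0.      0.0101] |mm| 283 deg 1.8
```

Call:
play_rows([
  [[0.5,-0.18,0.044,0,0,0,0.005],[0.5,-0.38,0.09,0,0,0,0.01],[0.5,-0.58,0.14,0,0,0,0.01],[0.5,-0.78,0.19,0,0,0,0.01],[0.5,-0.918,0.22,-0.007,0,0,0.01]],
])

```text
clock: 23.68
tool_pos: [0.5589, -0.2339, 0.1675]
eef_rot: [0.726, 0.687, -0.001, -0.001]
contact_force: [-0.2, 1.1, -1.9]
opening: 0.517
```

```bash
python3 -c "
from h import *
st();lgo('g',33,0,.1)"
```

```text
t 23.68 pos [ 0.5589 -0.2339  0.1675] az 86.82 zt [-0.003 -0.001 -1.   ] F [-0.2  1.1 -1.9] open 0.517 q [ 0.7   0.87 -0.71  1.69  0.71  0.87  1.2 ]
-> 0.5733 -0.333
shift [-0.3267  0.067   0.2251] turn [-0.0009  0.0004  0.0051] |mm| 121 deg 0.9
```

Call:
play_rows([
  [[0.5,-0.1,0.02,0.05,0,0,0.005],[0.5,-0.22,0.045,0.1,0,0,0.005],[0.5,-0.327,0.067,0.15,-0.001,0,0.005],[0.5,-0.327,0.067,0.18,-0.001,0,0.005],[0.5,-0.327,0.067,0.18,-0.001,0,0.005]],
])

```text
clock: 24.3
tool_pos: [0.5721, -0.3314, 0.1112]
eef_rot: [0.731, 0.682, -0.001, -0.001]
contact_force: [0.3, 0.5, -0.7]
opening: 0.523
```

```bash
python3 -c "
from h import *
st();lane('g');lgo('g',33,0,.056);cv2.imwrite('pics/s13.png',cv2.resize(vision.snapshot('scene')[140:280,130:290,::-1],None,fx=4,fy=4));cv2.imwrite('pics/t13.png',vision.snapshot('top')[:,:,::-1])"
```

```text
t 24.3 pos [ 0.5721 -0.3314  0.1112] az 85.99 zt [-0.003  0.001 -1.   ] F [ 0.3  0.5 -0.7] open 0.523 q [ 0.8   1.   -0.68  1.54  0.75  0.89  1.35]
lane rel mm 31.7 1.4 z 111.2
-> 0.5733 -0.333
shift [-0.0049  0.005   0.184 ] turn [-0.0011 -0.0002  0.0005] |mm| 55 deg 0.2
```

View pics/s13.png

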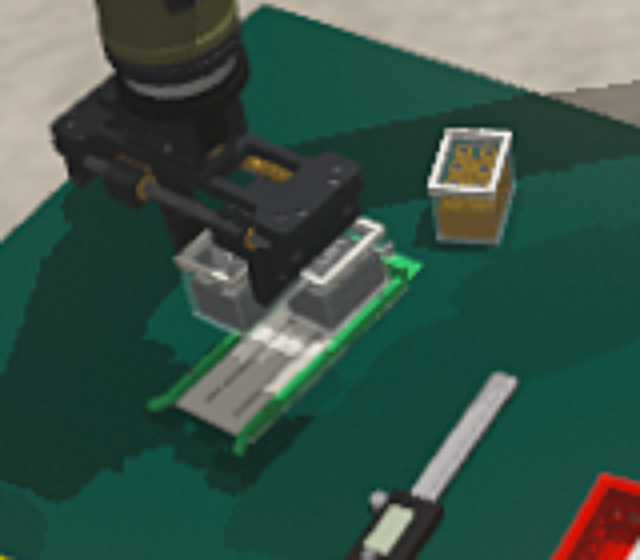

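The box hangs over the empty rear half of the green lane. Lowering to just above the floor.

Call:
play_rows([
  [[0.5,-0.005,0.005,0.06,-0.001,0,0],[0.5,-0.005,0.005,0.11,-0.001,0,0],[0.5,-0.005,0.005,0.155,-0.001,0,0],[0.5,-0.005,0.005,0.182,-0.001,0,0],[0.5,-0.005,0.005,0.184,-0.001,0,0]],
])

```text
clock: 25.02
tool_pos: [0.5745, -0.3325, 0.0572]
eef_rot: [0.731, 0.682, 0.001, 0.0]
contact_force: [0.0, 0.3, -2.7]
opening: 0.518
```

```bash
python3 -c "
from h import *
st();lane('g');lgo('g',33,0,.0505);cv2.imwrite('pics/s14.png',cv2.resize(vision.snapshot('scene')[140:280,130:290,::-1],None,fx=4,fy=4))"
```

```text
t 25.02 pos [ 0.5745 -0.3325  0.0572] az 86.07 zt [ 0.002  0.    -1.   ] F [ 0.   0.3 -2.7] open 0.518 q [ 0.78  1.07 -0.64  1.55  0.81  0.8   1.31]
lane rel mm 34.2 0.6 z 57.2
-> 0.5733 -0.333
shift [-0.002  -0.004   0.0222] turn [ 0.0005 -0.0001  0.0009] |mm| 7 deg 0.2
```

View pics/s14.png

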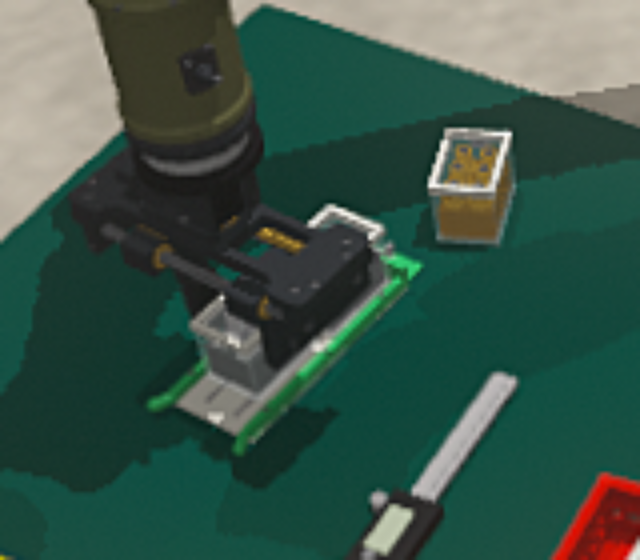

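Box sits between the rails. Final few mm.

Call:
play_rows([
  [[0.5,-0.002,-0.004,0.008,0,0,0],[0.5,-0.002,-0.004,0.016,0,0,0],[0.5,-0.002,-0.004,0.021,0,0,0],[0.5,-0.002,-0.004,0.021,0,0,0]],
])

```text
clock: 25.58
tool_pos: [0.5737, -0.333, 0.0514]
eef_rot: [0.731, 0.682, 0.001, 0.001]
contact_force: [-0.1, -0.4, -1.8]
opening: 0.52
```

Call:
play_rows([
  [[0.5,0,0,0.004,0,0,0],[0.5,0,0,0.006,0,0,0],[0.5,0,0,0.006,0,0,0]],
])

```text
clock: 25.95
tool_pos: [0.5737, -0.333, 0.0496]
eef_rot: [0.731, 0.682, 0.001, 0.001]
contact_force: [0.1, -0.0, -1.3]
opening: 0.525
```

Call:
play_rows([
  [[0.5,0,0,0.003,0,0,0],[0.5,0,0,0.004,0,0,0],[0.5,0,0,0.004,0,0,0]],
])

```text
clock: 26.32
tool_pos: [0.5738, -0.333, 0.0496]
eef_rot: [0.731, 0.682, 0.001, 0.001]
contact_force: [-2.7, 1.7, 5.4]
opening: 0.525
```

Contact at z = 0.0496, against 0.0495 predicted. Release, limiting the opening, then lift.

Call:
play_rows([
  [[0.5,0,0,-0.001,0,0,0],[0.1,0,0,-0.001,0,0,0],[-0.3,0,0,-0.001,0,0,0],[-0.7,0,0,-0.001,0,0,0],[-0.8,0,0,-0.001,0,0,0]],
])

```text
clock: 26.95
tool_pos: [0.5739, -0.333, 0.0499]
eef_rot: [0.731, 0.682, 0.001, 0.001]
contact_force: [1.2, -0.9, -0.4]
opening: 0.843
```

Call:
play_rows([
  [[-0.8,0,0,-0.05,0,0,0],[-0.8,0,0,-0.2,0,0,0],[-1,0,0,-0.4,0,0,0],[-1,0,0,-0.43,0,0,0]],
])

```text
clock: 27.45
tool_pos: [0.5766, -0.3331, 0.185]
eef_rot: [0.731, 0.682, 0.003, 0.005]
contact_force: [-0.5, -0.7, -0.6]
opening: 0.998
```

```bash
python3 -c "
from h import *
st();lane('g');go(.42,-.27,.18,-69.2);cv2.imwrite('pics/s15.png',cv2.resize(vision.snapshot('scene')[140:280,130:290,::-1],None,fx=4,fy=4))"
```

```text
t 27.45 pos [ 0.5766 -0.3331  0.185 ] az 86.06 zt [ 0.012 -0.003 -1.   ] F [-0.5 -0.7 -0.6] open 0.998 q [ 0.82  0.91 -0.74  1.49  0.69  0.99  1.4 ]
lane rel mm 36.2 0.1 z 185.0
shift [ 0.1741 -0.5352  0.0096] turn [ 0.0022 -0.005   0.8625] |mm| 169 deg 155.3
```

View pics/s15.png

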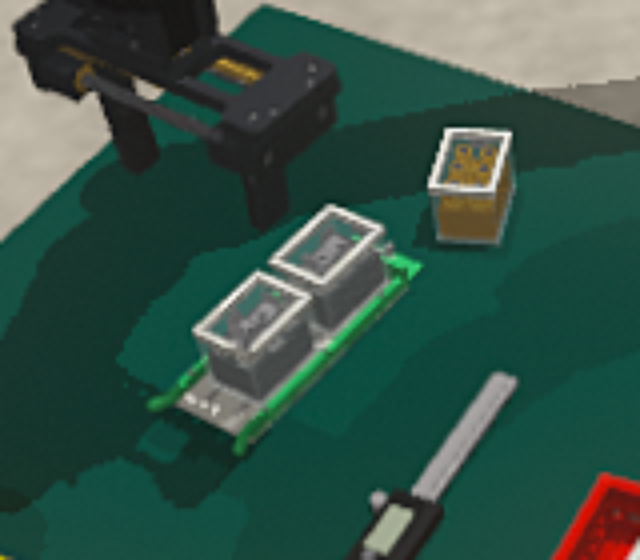

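New steel stands behind the old box, inside the lane. Next, the new brass box, with the jaws at azimuth 110.8°.

```bash
python3 -c "
from h import *
go(.4,-.28,.17,110.8)"
```

```text
shift [ 0.1369 -0.5965  0.0395] turn [ 0.0029  0.0014 -0.1374] |mm| 184 deg 24.7
```

Call:
play_rows([
  [[-1,0.137,-0.596,0.04,0.003,0.001,-0.137],[-1,0.137,-0.596,0.04,0.003,0.001,-0.137],[-1,0.137,-0.596,0.04,0.003,0.001,-0.137],[-1,0.137,-0.596,0.04,0.003,0.001,-0.137],[-1,0.137,-0.596,0.04,0.003,0.001,-0.137]],
])

```text
clock: 28.12
tool_pos: [0.4007, -0.2804, 0.1697]
eef_rot: [0.569, 0.823, -0.0, 0.001]
contact_force: [1.1, -0.1, 0.6]
opening: 0.997
```

```bash
python3 -c "
from h import *
st();go(.3818,-.2883,.12,110.8);cv2.imwrite('pics/t15.png',vision.snapshot('top')[:,:,::-1])"
```

```text
t 28.12 pos [ 0.4007 -0.2804  0.1697] az 110.68 zt [ 0.    -0.001 -1.   ] F [ 1.1 -0.1  0.6] open 0.997 q [ 1.    0.77 -0.81  2.04  0.88  0.72  1.56]
shift [-0.0023 -0.0682  0.1658] turn [-0.      0.0005 -0.0007] |mm| 54 deg 0.1
```

View pics/t15.png

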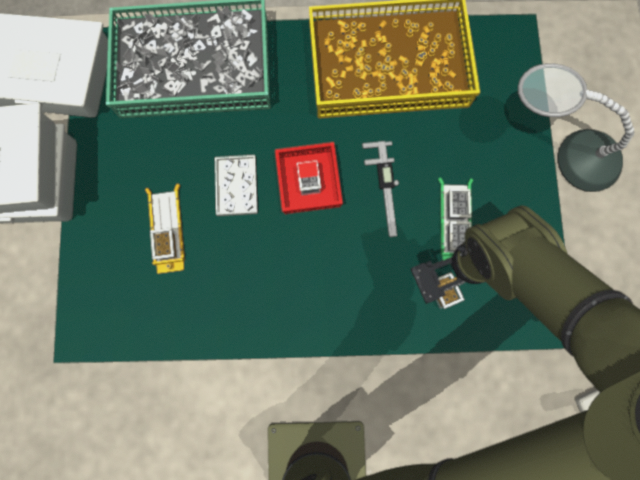

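The top view shows the gripper at the brass box, but the elbow is swung right, over the microscope near (600,400). Checking the side view before going down.

```bash
python3 -c "
from h import *
cv2.imwrite('pics/s16.png',vision.snapshot('scene')[:,:,::-1])"
```

```text
(no output)
```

View pics/s16.png

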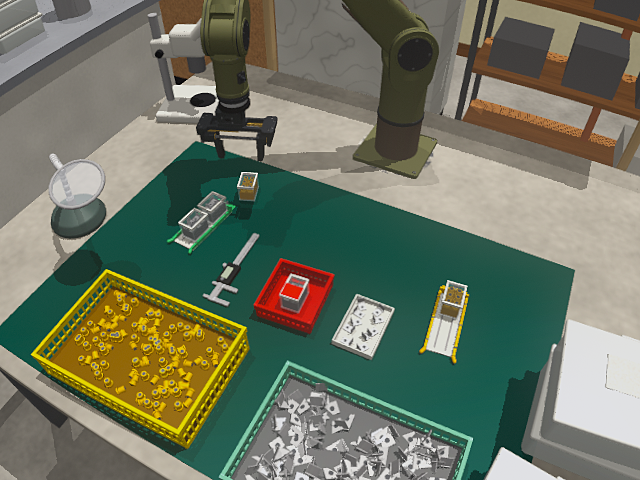

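```bash
python3 -c "
from h import *
print('elbow',[toplane('top',[(630,415)],z).round(2).tolist() for z in (.3,.4,.5,.6)])
print('scope base scene',toplane('scene',[(160,120),(190,85),(232,88),(218,123)],.01).round(2).tolist())
print('scope base top',toplane('top',[(577,400),(630,430)],.01).round(2).tolist())
c,v=ray('scene',[(210,10),(153,18),(195,68)]); 
# points on vertical plane through base centre at y
for vv in v:
  for x in (.1,.15,.2,.25):
    s=(x-c[0])/vv[0]; print(x,(c+s*vv).round(2))
"
```

```text
elbow [[[0.14, -0.52, 0.3]], [[0.15, -0.47, 0.4]], [[0.17, -0.41, 0.5]], [[0.19, -0.36, 0.6]]]
scope base scene [[0.21, -0.75, 0.01], [-0.02, -0.8, 0.01], [-0.07, -0.65, 0.01], [0.14, -0.56, 0.01]]
scope base top [[0.13, -0.57, 0.01], [0.06, -0.68, 0.01]]
0.1 [ 0.1  -0.56  0.37]
0.15 [ 0.15 -0.52  0.4 ]
0.2 [ 0.2  -0.48  0.42]
0.25 [ 0.25 -0.44  0.45]
0.1 [ 0.1  -0.79  0.31]
0.15 [ 0.15 -0.74  0.34]
0.2 [ 0.2  -0.69  0.37]
0.25 [ 0.25 -0.64  0.4 ]
0.1 [ 0.1  -0.66  0.17]
0.15 [ 0.15 -0.61  0.2 ]
0.2 [ 0.2  -0.56  0.24]
0.25 [ 0.25 -0.52  0.27]
```

The elbow is at about (0.17, -0.41, 0.5). The scope starts at y ≈ -0.56 and is about 0.35 m tall, so there is clearance, and going down swings the elbow inward. Continuing.

Call:
play_rows([
  [[-1,-0.002,-0.068,0.05,0,0,0],[-1,-0.002,-0.068,0.1,0,0,0],[-1,-0.002,-0.068,0.166,0,0,0],[-1,-0.002,-0.068,0.166,0,0,0],[-1,-0.002,-0.068,0.166,0,0,0]],
])

```text
clock: 28.85
tool_pos: [0.3843, -0.2882, 0.1204]
eef_rot: [0.569, 0.823, 0.0, 0.002]
contact_force: [-0.4, -0.6, -0.8]
opening: 0.998
```

```bash
python3 -c "
from h import *
st();go(.3818,-.2883,.045,110.8);cv2.imwrite('pics/s17.png',cv2.resize(vision.snapshot('scene')[90:240,160:320,::-1],None,fx=4,fy=4))"
```

```text
t 28.85 pos [ 0.3843 -0.2882  0.1204] az 110.68 zt [ 0.003 -0.002 -1.   ] F [-0.4 -0.6 -0.8] open 0.998 q [ 0.97  0.84 -0.71  2.1   1.03  0.6   1.45]
shift [ 0.0033 -0.0083  0.2513] turn [ 0.0007  0.0008 -0.0007] |mm| 75 deg 0.2
```

View pics/s17.png

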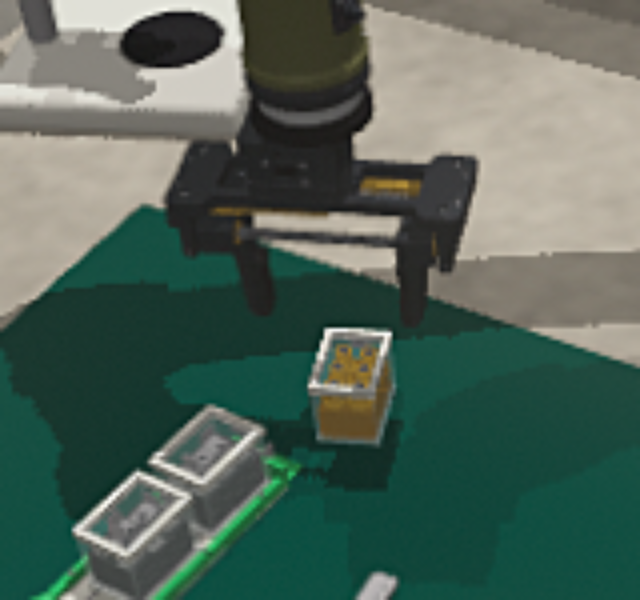

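The fingers are aligned above the brass box. Descending.

Call:
play_rows([
  [[-1,0.003,-0.008,0.08,0.001,0.001,0],[-1,0.003,-0.008,0.16,0.001,0.001,0],[-1,0.003,-0.008,0.22,0.001,0.001,0],[-1,0.003,-0.008,0.25,0.001,0.001,0],[-1,0.003,-0.008,0.25,0.001,0.001,0]],
])

```text
clock: 29.52
tool_pos: [0.3821, -0.2885, 0.0457]
eef_rot: [0.569, 0.823, -0.0, -0.0]
contact_force: [-0.2, 0.6, 0.0]
opening: 1.0
```

```bash
python3 -c "
from h import *
st();cv2.imwrite('pics/s18.png',cv2.resize(vision.snapshot('scene')[90:240,160:320,::-1],None,fx=4,fy=4))"
```

```text
t 29.52 pos [ 0.3821 -0.2885  0.0457] az 110.68 zt [-0. -0. -1.] F [-0.2  0.6  0. ] open 1.0 q [ 0.89  0.96 -0.56  2.12  1.28  0.47  1.22]
```

View pics/s18.png

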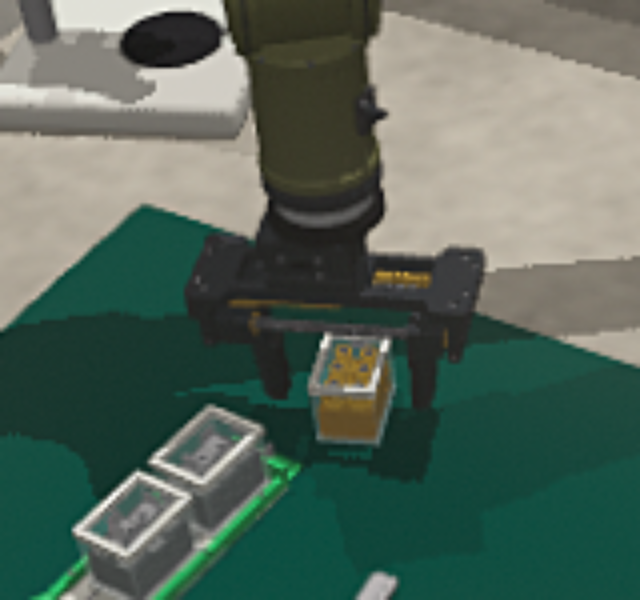

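Straddling it and clear of the green lane. Grip and lift.

Call:
play_rows([
  [[0.5,0,0,0,0,0,0],[0.5,0,0,0,0,0,0],[0.5,0,0,0,0,0,0],[0.5,0,0,0,0,0,0],[0.5,0,0,0,0,0,0]],
], force=20)

```text
clock: 30.2
tool_pos: [0.3823, -0.2886, 0.0461]
eef_rot: [0.569, 0.822, -0.0, 0.0]
contact_force: [0.5, 0.4, 1.3]
opening: 0.521
```

```bash
python3 -c "
from h import *
st()"
```

```text
t 30.2 pos [ 0.3823 -0.2886  0.0461] az 110.67 zt [ 0. -0. -1.] F [0.5 0.4 1.3] open 0.521 q [ 0.89  0.96 -0.56  2.12  1.28  0.47  1.23]
```

Call:
play_rows([
  [[0.5,0,0,-0.05,0,0,0],[0.5,0,0,-0.15,0,0,0],[0.5,0,0,-0.28,0,0,0],[0.5,0,0,-0.4,0,0,0],[0.5,0,0,-0.4,0,0,0]],
])

```text
clock: 30.82
tool_pos: [0.3832, -0.289, 0.1677]
eef_rot: [0.569, 0.822, 0.0, 0.002]
contact_force: [0.7, 0.3, -3.0]
opening: 0.52
```

```bash
python3 -c "
from h import *
st();go(.5,-.04,.17,104);cv2.imwrite('pics/s19.png',cv2.resize(vision.snapshot('scene')[60:210,160:320,::-1],None,fx=3,fy=3))"
```

```text
t 30.82 pos [ 0.3832 -0.289   0.1677] az 110.64 zt [ 0.004 -0.002 -1.   ] F [ 0.7  0.3 -3. ] open 0.52 q [ 1.02  0.76 -0.78  2.07  0.88  0.68  1.58]
shift [ 0.6395  0.6568 -0.0081] turn [0.0009 0.0011 0.0369] |mm| 275 deg 6.6
```

View pics/s19.png

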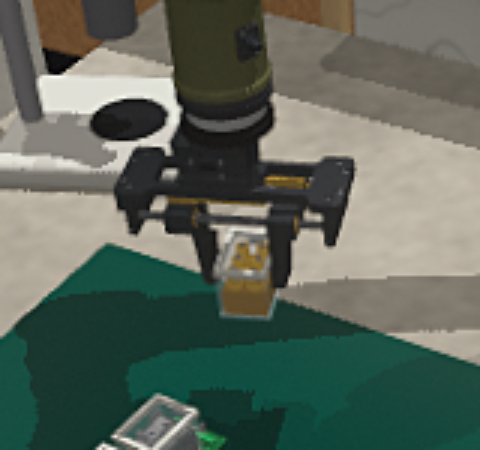

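The brass box is held level. Carrying it across.

Call:
play_rows([
  [[0.5,0.11,0.12,0,0,0,0.01],[0.5,0.25,0.26,0,0,0,0.02],[0.5,0.39,0.4,0,0,0,0.03],[0.5,0.53,0.54,0,0,0,0.037],[0.5,0.64,0.657,-0.008,0,0,0.037]],
])

```text
clock: 31.5
tool_pos: [0.4987, -0.0374, 0.1667]
eef_rot: [0.615, 0.788, -0.001, -0.0]
contact_force: [1.5, -0.7, -2.7]
opening: 0.52
```

```bash
python3 -c "
from h import *
st();go(.56,.235,.17,97)"
```

```text
t 31.5 pos [ 0.4987 -0.0374  0.1667] az 104.09 zt [-0.002 -0.001 -1.   ] F [ 1.5 -0.7 -2.7] open 0.52 q [ 0.42  0.77 -0.73  2.01  0.81  0.69  0.98]
shift [ 0.8309  0.4192 -0.0124] turn [-0.0007  0.0003  0.0394] |mm| 279 deg 7.1
```

Call:
play_rows([
  [[0.5,0.15,0.075,0,0,0,0.01],[0.5,0.33,0.165,0,0,0,0.02],[0.5,0.51,0.255,0,0,0,0.03],[0.5,0.69,0.345,0,0,0,0.039],[0.5,0.83,0.419,-0.012,0,0,0.039]],
])

```text
clock: 32.12
tool_pos: [0.559, 0.2369, 0.1674]
eef_rot: [0.661, 0.75, -0.003, -0.001]
contact_force: [1.3, -0.4, -3.2]
opening: 0.517
```

```bash
python3 -c "
from h import *
st();lgo('y',33,0,.112)"
```

```text
t 32.12 pos [0.559  0.2369 0.1674] az 97.18 zt [-0.005 -0.003 -1.   ] F [ 1.3 -0.4 -3.2] open 0.517 q [-0.1   0.86 -0.69  1.68  0.69  0.86  0.6 ]
-> 0.5758 0.3342
shift [0.315  0.0971 0.1834] turn [-0.0017  0.0008  0.0016] |mm| 113 deg 0.4
```

Call:
play_rows([
  [[0.5,0.09,0.03,0.05,0,0,0.0016],[0.5,0.2,0.06,0.1,0,0,0.0016],[0.5,0.3,0.09,0.15,-0.0017,0,0.0016],[0.5,0.315,0.097,0.183,-0.0017,0,0.0016],[0.5,0.315,0.097,0.183,-0.0017,0,0.0016]],
])

```text
clock: 32.75
tool_pos: [0.5747, 0.3323, 0.1095]
eef_rot: [0.663, 0.748, -0.003, 0.001]
contact_force: [0.5, -0.3, -1.4]
opening: 0.517
```

```bash
python3 -c "
from h import *
st();lane('y');lgo('y',33,0,.057);cv2.imwrite('pics/s20.png',cv2.resize(vision.snapshot('scene')[220:370,370:530,::-1],None,fx=4,fy=4))"
```

```text
t 32.75 pos [0.5747 0.3323 0.1095] az 96.92 zt [-0.003 -0.007 -1.   ] F [ 0.5 -0.3 -1.4] open 0.517 q [-0.28  1.   -0.64  1.53  0.72  0.87  0.52]
lane rel mm 31.8 -1.7 z 109.5
-> 0.5758 0.3342
shift [0.0068 0.0047 0.175 ] turn [-0.0011  0.002   0.0001] |mm| 53 deg 0.4
```

View pics/s20.png

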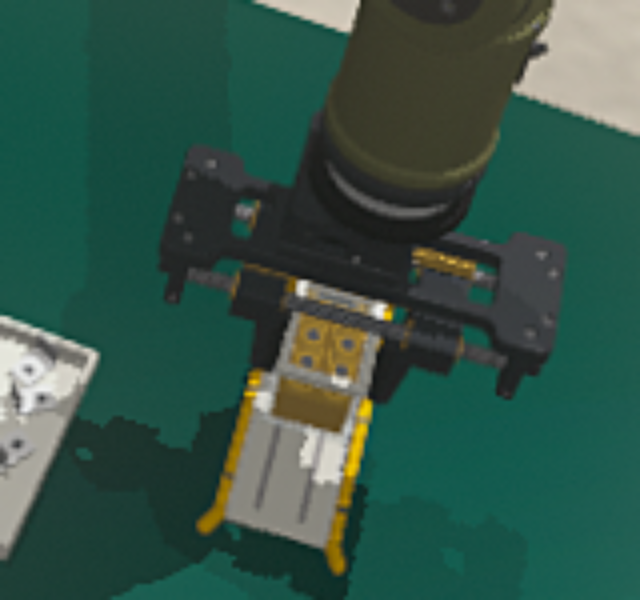

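The box hangs over the yellow lane's loading half, lined up with the rails. Lowering.

Call:
play_rows([
  [[0.5,0.007,0.005,0.06,-0.001,0.002,0],[0.5,0.007,0.005,0.11,-0.001,0.002,0],[0.5,0.007,0.005,0.155,-0.001,0.002,0],[0.5,0.007,0.005,0.175,-0.001,0.002,0],[0.5,0.007,0.005,0.175,-0.001,0.002,0]],
])

```text
clock: 33.42
tool_pos: [0.5763, 0.3338, 0.0575]
eef_rot: [0.664, 0.748, 0.0, 0.0]
contact_force: [-0.1, 0.3, -2.3]
opening: 0.519
```

```bash
python3 -c "
from h import *
st();lane('y');lgo('y',33,0,.051);cv2.imwrite('pics/s21.png',cv2.resize(vision.snapshot('scene')[220:370,370:530,::-1],None,fx=4,fy=4))"
```

```text
t 33.42 pos [0.5763 0.3338 0.0575] az 96.86 zt [ 0.  0. -1.] F [-0.1  0.3 -2.3] open 0.519 q [-0.29  1.06 -0.6   1.54  0.77  0.79  0.48]
lane rel mm 33.5 -0.4 z 57.5
-> 0.5758 0.3342
shift [ 0.0013 -0.0018  0.0217] turn [ 0.0001 -0.0001 -0.0002] |mm| 7 deg 0.0
```

View pics/s21.png

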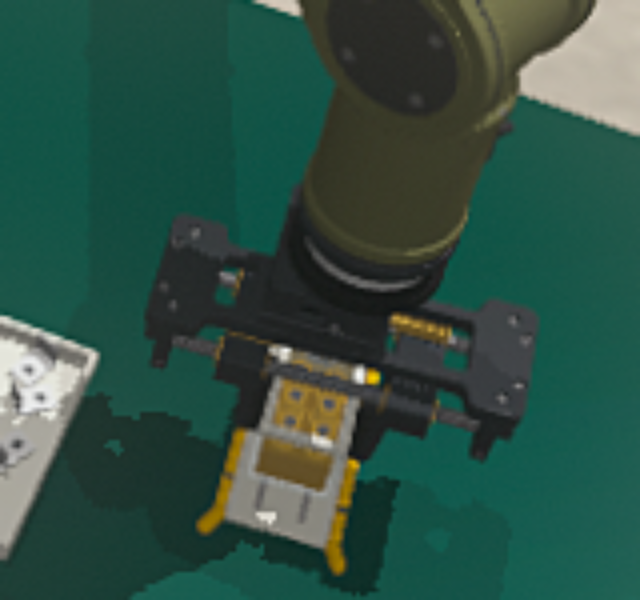

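Centred between the rails. Final lowering.

Call:
play_rows([
  [[0.5,0.001,-0.002,0.008,0,0,0],[0.5,0.001,-0.002,0.016,0,0,0],[0.5,0.001,-0.002,0.022,0,0,0],[0.5,0.001,-0.002,0.022,0,0,0]],
])

```text
clock: 33.98
tool_pos: [0.5759, 0.3342, 0.0513]
eef_rot: [0.664, 0.748, 0.001, 0.0]
contact_force: [-1.4, 0.8, -2.7]
opening: 0.522
```

Call:
play_rows([
  [[0.5,0,0,0.003,0,0,0],[0.5,0,0,0.004,0,0,0],[0.5,0,0,0.004,0,0,0]],
])

```text
clock: 34.35
tool_pos: [0.576, 0.3342, 0.0502]
eef_rot: [0.664, 0.748, 0.001, 0.0]
contact_force: [0.3, -0.5, -1.4]
opening: 0.518
```

Call:
play_rows([
  [[0.5,0,0,0.003,0,0,0],[0.5,0,0,0.004,0,0,0],[0.5,0,0,0.004,0,0,0]],
])

```text
clock: 34.72
tool_pos: [0.576, 0.3343, 0.0502]
eef_rot: [0.664, 0.748, 0.001, 0.0]
contact_force: [-1.2, -1.6, 6.2]
opening: 0.521
```

Landed at z = 0.0502, with the support force seen. Release and retreat up.

Call:
play_rows([
  [[0.5,0,0,-0.001,0,0,0],[0.1,0,0,-0.001,0,0,0],[-0.3,0,0,-0.001,0,0,0],[-0.7,0,0,-0.001,0,0,0],[-0.8,0,0,-0.001,0,0,0]],
])

```text
clock: 35.35
tool_pos: [0.5761, 0.3344, 0.0506]
eef_rot: [0.664, 0.748, 0.001, 0.0]
contact_force: [0.3, 0.7, 0.3]
opening: 0.838
```

Call:
play_rows([
  [[-0.8,0,0,-0.05,0,0,0],[-0.8,0,0,-0.2,0,0,0],[-1,0,0,-0.4,0,0,0],[-1,0,0,-0.43,0,0,0]],
])

```text
clock: 35.85
tool_pos: [0.5776, 0.3369, 0.1857]
eef_rot: [0.664, 0.748, 0.006, 0.001]
contact_force: [-0.9, 0.2, 0.1]
opening: 1.002
```

```bash
python3 -c "
from h import *
st();go(.43,.12,.25,92)"
```

```text
t 35.85 pos [0.5776 0.3369 0.1857] az 96.84 zt [ 0.009  0.007 -1.   ] F [-0.9  0.2  0.1] open 1.002 q [-0.25  0.9  -0.69  1.48  0.65  0.98  0.57]
shift [-0.6577 -0.5726 -0.2239] turn [ 0.003  -0.002   0.0269] |mm| 270 deg 4.9
```

Call:
play_rows([
  [[-1,-0.657,-0.573,-0.224,0.003,-0.002,0.027],[-1,-0.657,-0.573,-0.224,0.003,-0.002,0.027],[-1,-0.657,-0.573,-0.224,0.003,-0.002,0.027],[-1,-0.657,-0.573,-0.224,0.003,-0.002,0.027],[-1,-0.657,-0.573,-0.224,0.003,-0.002,0.027]],
])

```text
clock: 36.48
tool_pos: [0.4277, 0.1167, 0.2506]
eef_rot: [0.696, 0.718, -0.002, 0.001]
contact_force: [0.5, 1.2, 0.4]
opening: 1.003
```

Run:
```python
from h import *
t=vision.snapshot('top')[:,:,::-1]; s=vision.snapshot('scene')[:,:,::-1]
cv2.imwrite('pics/tf.png',t); cv2.imwrite('pics/sf.png',s)
c=lambda im,x,y,w,h,k:cv2.resize(im[y:y+h,x:x+w],None,fx=k,fy=k,interpolation=cv2.INTER_NEAREST)
cv2.imwrite('pics/tfz.png',np.hstack([c(t,130,175,75,105,5),c(t,425,175,75,105,5)]))
st()
```

```text
t 36.58 pos [0.4294 0.1187 0.2505] az 91.88 zt [ 0.001 -0.001 -1.   ] F [ 0.2  0.7 -1.3] open 1.002 q [ 0.13  0.56 -0.78  2.07  0.59  0.74  0.58]
```

View pics/tf.png

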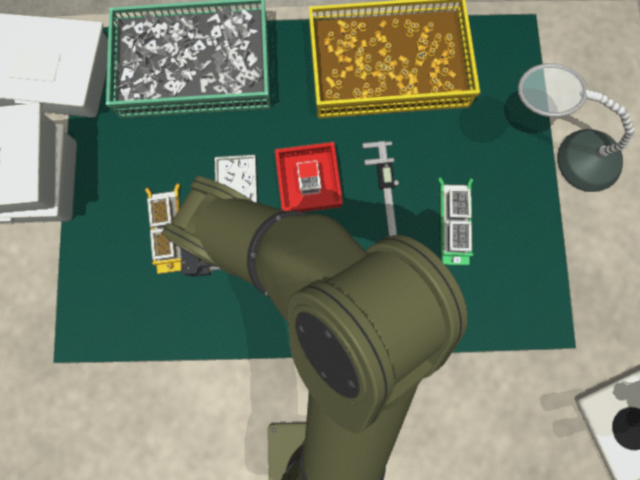

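View pics/tfz.png

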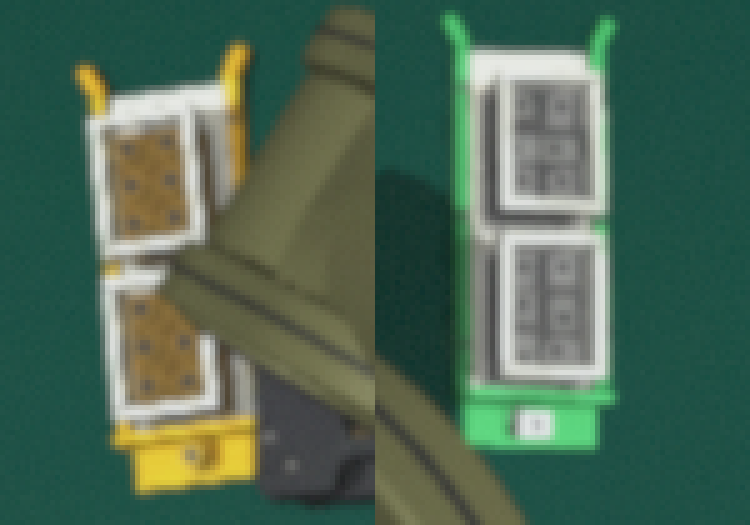

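View pics/sf.png

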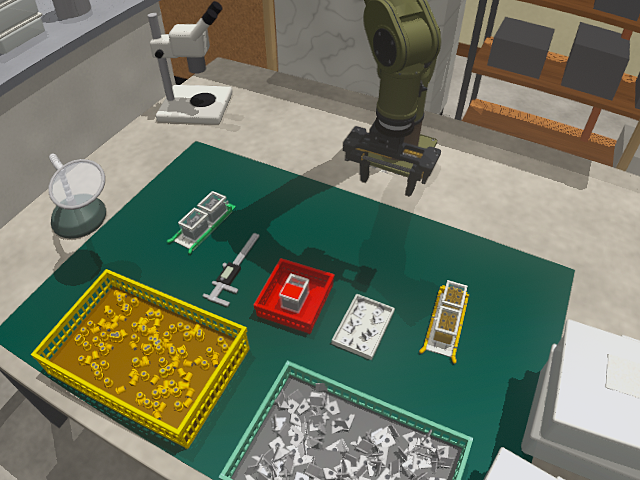

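Run:
```python
from h import *
def rep(k,pts,ox,z=.056):
    P=toplane('top',np.array(pts,float)/5+[ox,175]-.5,z)[:,:2]; o,yaw=L[k];a=np.radians(yaw);d=P-o
    print(k,np.c_[d@[np.cos(a),np.sin(a)],d@[-np.sin(a),np.cos(a)]].round(4)*1000)
rep('y',[(88,120),(190,103),(207,240),(105,255)],130)
rep('y',[(102,278),(115,420),(222,402)],130)
rep('g',[(125,75),(230,75),(233,211),(125,211)],425)
rep('g',[(125,235),(232,233),(233,376),(127,375)],425)
a=cv2.imread('pics/sf.png').astype(int);b=cv2.imread('pics/scene0.png').astype(int)
for nm,(x0,y0,x1,y1) in {'tray':(330,290,398,360),'cal':(200,230,262,308)}.items():
    d=np.abs(a-b)[y0:y1,x0:x1].max(2); print(nm,(d>60).sum(),d.size)
```

```text
y [[ 55.7  23.9]
 [ 56.5 -22.2]
 [ -6.7 -23.8]
 [ -6.6  21.8]]
y [[-16.7  24.1]
 [-80.4  24.1]
 [-79.5 -23.2]]
g [[ 53.2  23.4]
 [ 55.2 -23.3]
 [ -6.5 -23.9]
 [ -8.5  23.7]]
g [[-19.3  23.7]
 [-16.4 -23.3]
 [-79.9 -23.1]
 [-81.3  23. ]]
tray 0 4760
cal 7 4836
```

The old boxes' fronts are at x = -80 mm, against the stops. The new ones span about -7 to +56 mm and are centred in the lanes. The tray and calipers are unchanged. Handing in.

```bash
python3 -c "
from h import *
print(r.finish_job());st()"
```

```text
the job is handed in; nothing more can be done
None
the job is handed in; nothing more can be done
```

All three inspected boxes are put away and the job is handed in at about 37 s of the 134 s allowed.

- **Old boxes:** I slid both forward along their lanes until they met the front stop, at about 6 N. In the last top view their fronts are within about 1.5 mm of the stop faces.
- **New boxes:** New steel is in the green lane and new brass in the yellow lane, each behind its old box. They span about x = -7 to +56 mm of the lane's ±80 mm and are centred between the rails to about 1 mm. Each was lowered to contact before release.
- **Hold box:** It stands flat in the red basket with its card up, and was lowered until the floor took its weight.
- **Tray and calipers:** Comparing the first and last scene pictures shows no change at the tray and 7 stray pixels of about 4,800 at the calipers, so neither moved.

While reaching for the hold box, joint 6 came to 0.05 rad, close to its 0.04 limit. I raised the grip and moved it outward before closing. The wrist readings I saw peaked at 12.7 N, when the hold box was set down. No final check failed or disagreed, though the arm partly hid the old brass box in the last top view, so I measured it there from three corners rather than four.

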